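Secure the finished phones on the pick-up rail and arm the alarm

TASK

Every finished phone stands in a security holder with a snap hook on its nose: push the hook of each one that is there onto a loop of its own on the pick-up rail until the gate flicks shut behind the bar, and leave the holders standing on the counter. When all are on, arm the alarm box by pressing its keys fully down one at a time: left round key, right round key, middle round key (left and right as the robot sees them), then the wide key. Leave the other things on the counter where they are.

Things in the scene. Friction and masses are not known exactly. Their poses are not given: they have to be found in the camera images.
- phone0: finished phone (or absent) on its long edge in a holder: grey base 120 x 50 x 14 mm, black phone fixed in it, 132 mm (x) by 12 mm thick (y), 13 to 83 mm up, to be pinched from above. A flat steel snap hook, 4 to 18 mm up, juts from the front. Origin: centre of the base's underside; x to the hook, z up. Reaches from x = -66 to 119 mm; 0.3 kg
- gate0 (a joint): sprung gate of phone0's hook, rad: 0 shut, 1.35 fully in. It spans the polished mouth (facing +x) between two prongs 22 mm apart, 105 mm ahead of the holder's origin. Pushed ahead onto an upright 10 mm bar it yields inward (3 to 8 N) and flicks shut when the bar's axis is 79 to 82 mm ahead of the origin (the pocket's back wall is at 74 mm)
- phone1: finished phone (or absent) on its long edge in a holder: grey base 120 x 50 x 14 mm, black phone fixed in it, 132 mm (x) by 12 mm thick (y), 13 to 83 mm up, to be pinched from above. A flat steel snap hook, 4 to 18 mm up, juts from the front. Origin: centre of the base's underside; x to the hook, z up. Reaches from x = -66 to 119 mm; 0.3 kg
- gate1 (a joint): sprung gate of phone1's hook, rad: 0 shut, 1.35 fully in. It spans the polished mouth (facing +x) between two prongs 22 mm apart, 105 mm ahead of the holder's origin. Pushed ahead onto an upright 10 mm bar it yields inward (3 to 8 N) and flicks shut when the bar's axis is 79 to 82 mm ahead of the origin (the pocket's back wall is at 74 mm)
- phone2: finished phone (or absent) on its long edge in a holder: grey base 120 x 50 x 14 mm, black phone fixed in it, 132 mm (x) by 12 mm thick (y), 13 to 83 mm up, to be pinched from above. A flat steel snap hook, 4 to 18 mm up, juts from the front. Origin: centre of the base's underside; x to the hook, z up. Reaches from x = -66 to 119 mm; 0.3 kg
- gate2 (a joint): sprung gate of phone2's hook, rad: 0 shut, 1.35 fully in. It spans the polished mouth (facing +x) between two prongs 22 mm apart, 105 mm ahead of the holder's origin. Pushed ahead onto an upright 10 mm bar it yields inward (3 to 8 N) and flicks shut when the bar's axis is 79 to 82 mm ahead of the origin (the pocket's back wall is at 74 mm)
- phone3: finished phone (or absent) on its long edge in a holder: grey base 120 x 50 x 14 mm, black phone fixed in it, 132 mm (x) by 12 mm thick (y), 13 to 83 mm up, to be pinched from above. A flat steel snap hook, 4 to 18 mm up, juts from the front. Origin: centre of the base's underside; x to the hook, z up. Reaches from x = -66 to 119 mm; 0.3 kg
- gate3 (a joint): sprung gate of phone3's hook, rad: 0 shut, 1.35 fully in. It spans the polished mouth (facing +x) between two prongs 22 mm apart, 105 mm ahead of the holder's origin. Pushed ahead onto an upright 10 mm bar it yields inward (3 to 8 N) and flicks shut when the bar's axis is 79 to 82 mm ahead of the origin (the pocket's back wall is at 74 mm)
- loop0 (a point): loop 0 of the pick-up rail (0 leftmost, 3 rightmost, 95 mm apart): axis of its upright bar, 10 mm thick, 11 mm above the counter. The bar stands on the counter up to 38 mm, where the loop runs back to the rail. x points to the rail (the way to push a hook), y left along it. Rail: fixed aluminium, 420 mm long, 30 thick, 50 high, near face at x = 42 mm
- loop1 (a point): loop 1 of the pick-up rail (0 leftmost, 3 rightmost, 95 mm apart): axis of its upright bar, 10 mm thick, 11 mm above the counter. The bar stands on the counter up to 38 mm, where the loop runs back to the rail. x points to the rail (the way to push a hook), y left along it. Rail: fixed aluminium, 420 mm long, 30 thick, 50 high, near face at x = 42 mm
- loop2 (a point): loop 2 of the pick-up rail (0 leftmost, 3 rightmost, 95 mm apart): axis of its upright bar, 10 mm thick, 11 mm above the counter. The bar stands on the counter up to 38 mm, where the loop runs back to the rail. x points to the rail (the way to push a hook), y left along it. Rail: fixed aluminium, 420 mm long, 30 thick, 50 high, near face at x = 42 mm
- loop3 (a point): loop 3 of the pick-up rail (0 leftmost, 3 rightmost, 95 mm apart): axis of its upright bar, 10 mm thick, 11 mm above the counter. The bar stands on the counter up to 38 mm, where the loop runs back to the rail. x points to the rail (the way to push a hook), y left along it. Rail: fixed aluminium, 420 mm long, 30 thick, 50 high, near face at x = 42 mm
- alarm: the fixed white alarm box, 110 (x) x 160 (y) x 35 mm high, origin at the centre of its underside, with three round keys in a row along y on the far side (x = +22 mm) and one wide key (20 x 74 mm) on the side near the robot (x = -30 mm)
- key_left (a joint): travel of the left round key, 26 mm across, at x = 22, y = 50 mm in the alarm box's frame; m: 0 up (top 57 mm above the counter), 0.006 fully down (5 N); pressed straight down, springs back
- key_middle (a joint): travel of the middle round key, 26 mm across, at x = 22, y = 0 mm; m: 0 up (top 57 mm above the counter), 0.006 fully down (5 N); pressed straight down, springs back
- key_right (a joint): travel of the right round key, 26 mm across, at x = 22, y = -50 mm; m: 0 up (top 57 mm above the counter), 0.006 fully down (5 N); pressed straight down, springs back
- key_wide (a joint): travel of the wide key, 20 (x) x 74 mm, centred at x = -30, y = 0 mm; m: 0 up (top 57 mm above the counter), 0.006 fully down (5 N); pressed straight down, springs back
- bottle: bystander: clear bottle, 60 mm across, 150 mm tall; origin at the centre of its underside
- open_phone: bystander: opened phone lying flat, 146 x 72 x 8 mm; origin at the centre of its underside
- mouse: bystander: black computer mouse, 110 x 62 x 33 mm; origin at the centre of its underside
- pot: bystander: dark pen pot, 76 mm across, 100 mm tall, pens to 165 mm; origin at the centre of its underside
- driver: bystander: screwdriver, 170 mm long, lying; x to the tip
- blower: bystander: dust blower bulb, 68 mm across, 110 mm tall; origin at the centre of its underside
Mind the look-alikes: they are no part of the job. Leave any yellow look-alike of the alarm alone.

How it is judged:
On the way, in this order (a step that is already met when the one before it is completed fails the run):
1. every phone that is there is hooked on a loop with its gate shut, standing on the counter and let go (((x of loop0 in the frame of phone0 between 0.073 and 0.104 m and y of loop0 in the frame of phone0 between -0.01 and 0.01 m) or (x of loop1 in the frame of phone0 between 0.073 and 0.104 m and y of loop1 in the frame of phone0 between -0.01 and 0.01 m) or (x of loop2 in the frame of phone0 between 0.073 and 0.104 m and y of loop2 in the frame of phone0 between -0.01 and 0.01 m) or (x of loop3 in the frame of phone0 between 0.073 and 0.104 m and y of loop3 in the frame of phone0 between -0.01 and 0.01 m)) and value of joint each of gate0, gate1, gate2, gate3 below 0.2 rad and angle between each of phone0, phone1, phone2, phone3's own z axis and vertical below 0.15 rad and height (world z) of each of phone0, phone1, phone2, phone3 below 0.012 m and ((x of loop0 in the frame of phone1 between 0.073 and 0.104 m and y of loop0 in the frame of phone1 between -0.01 and 0.01 m) or (x of loop1 in the frame of phone1 between 0.073 and 0.104 m and y of loop1 in the frame of phone1 between -0.01 and 0.01 m) or (x of loop2 in the frame of phone1 between 0.073 and 0.104 m and y of loop2 in the frame of phone1 between -0.01 and 0.01 m) or (x of loop3 in the frame of phone1 between 0.073 and 0.104 m and y of loop3 in the frame of phone1 between -0.01 and 0.01 m)) and ((x of loop0 in the frame of phone2 between 0.073 and 0.104 m and y of loop0 in the frame of phone2 between -0.01 and 0.01 m) or (x of loop1 in the frame of phone2 between 0.073 and 0.104 m and y of loop1 in the frame of phone2 between -0.01 and 0.01 m) or (x of loop2 in the frame of phone2 between 0.073 and 0.104 m and y of loop2 in the frame of phone2 between -0.01 and 0.01 m) or (x of loop3 in the frame of phone2 between 0.073 and 0.104 m and y of loop3 in the frame of phone2 between -0.01 and 0.01 m)) and ((x of loop0 in the frame of phone3 between 0.073 and 0.104 m and y of loop0 in the frame of phone3 between -0.01 and 0.01 m) or (x of loop1 in the frame of phone3 between 0.073 and 0.104 m and y of loop1 in the frame of phone3 between -0.01 and 0.01 m) or (x of loop2 in the frame of phone3 between 0.073 and 0.104 m and y of loop2 in the frame of phone3 between -0.01 and 0.01 m) or (x of loop3 in the frame of phone3 between 0.073 and 0.104 m and y of loop3 in the frame of phone3 between -0.01 and 0.01 m)) and contact force between each of phone0, phone1, phone2, phone3 and the fingers below 0.1 N), for 0.3 s.
2. left key pressed fully down (value of joint key_left above 0.0045 m), for 0.02 s.
3. right key pressed fully down (value of joint key_right above 0.0045 m), for 0.02 s.
4. middle key pressed fully down (value of joint key_middle above 0.0045 m), for 0.02 s.
5. wide key pressed fully down (value of joint key_wide above 0.0045 m), for 0.02 s.
At the end, for the whole second after the job is handed in: each phone that is there has a loop's bar in its hook's pocket (bar axis 73 to 104 mm ahead of the holder's origin and within 10 mm of its centre line), its gate shut (under 0.2 rad), stands upright on the counter (tilt under 0.15 rad, less than 12 mm up), at rest and let go; all keys are up again (all of step 1 and linear speed of each of phone0, phone1, phone2, phone3 below 0.02 m/s and value of joint each of key_left, key_right, key_middle, key_wide below 0.002 m); the robot touches nothing.
It fails at once if two keys of the alarm box down at once (value of joint each of key_left, key_right above 0.003 m or value of joint each of key_left, key_middle above 0.003 m or value of joint each of key_left, key_wide above 0.003 m or value of joint each of key_right, key_middle above 0.003 m or value of joint each of key_right, key_wide above 0.003 m or value of joint each of key_middle, key_wide above 0.003 m).
It fails at once if another thing on the counter shoved more than 6 cm (distance of any of bottle, open_phone, mouse, pot, driver, blower from where it was at the start of the episode above 0.06 m).
It fails at once if bottle, pot or blower knocked over (angle between any of bottle, pot, blower's own z axis and vertical above 0.7 rad).
Of phone0, phone1, phone2, phone3 only 3 to 4 are there at a start; the rules pass over those that are not, and their reading is None.
At some moment in a run one of phone0, phone1, phone2, phone3 may be knocked a few centimetres aside while the robot is not near it.
It also fails if it takes over 208 s, if anything falls off the work surface, if the arm or the gripper's body presses on something with over 40 N, if the wrist force passes 120 N, or if a joint passes its speed limit or range.

ROBOT

A 7-joint arm with a two-finger parallel gripper is mounted at the origin on the work surface. World frame = base frame: x ahead of the robot, y to its left, z up, the work surface at z = 0. Lengths are in m, angles in rad, forces in N, time in s.
With the tool pointing down it reaches from about 0.4 to 0.85 m from the base axis. Payload 10.4 kg.
Tool frame: the origin (TCP) lies on the mounting face of the last link; the fingertips stand r.tips_ahead ahead of it and the grasp point (between the pads) lies 164 mm ahead of it (r.tips_ahead is the distance from the TCP to the fingertips, in m); z points along the fingers, y is the line along which they close (so a half turn about z gives the same grasp; the last joint's range is limited). The gripper opens to 87 mm and grips with 3 to 60 N. Pads are 19 mm wide; open, the fingers measure 117 mm over their backs; the gripper's body (75 mm by 190 mm) begins 51 mm behind the grasp point.
Start: joints at [-1.251, 0.332, -0.065, 1.46, 0.022, 1.35, -0.088], TCP at [0.21, 0.589, 0.405] pointing down, gripper open.
Joint ranges: [-2.6, 2.6], [-0.5, 2.12], [-1.47, 1.34], [0.16, 2.42], [-1.27, 4.41], [0.06, 2.06], [-2.6, 2.6]. Speed limits (rad/s): [2.22, 2.22, 2.79, 2.79, 3.14, 3.14, 3.14].

INTERFACE

Orientations are given as a unit quaternion [x, y, z, w].
In Python, from bench import telemetry, imaging, job, r gives the robot as it stands.
- The arm moves only by the tool move_arm, never from a script. Its argument "steps" is a list of rows, each an object of numbers: "dx", "dy", "dz": the shift along the tool's x, y, z in cm; "spin": the turn about the tool's z in rad. In form: [{"dx": .., "dy": .., "dz": .., "spin": ..}, ...]. A call has 1 to 12 rows; each row shifts and turns the commanded pose from where the row before left it, along the tool's axes as they then stand; what a row does not reach is not made up. A row lasts 1/10 s, in which the tool goes at most 50 mm and 8.59 degrees, less where a joint would pass 70% of its speed; a pose out of reach is approached as far as the arm can. A call with a gripper value outside its range is refused whole. "claw" is the finger opening in cm, from 0 to 8.7, set as the call begins (left out, the last holds). The fingers move at their own pace and stop on an object; "squeeze" is the grip in N (left out, the last holds). Time passes only in rows, so rows that do not move let the fingers close. It gives the time, the measured TCP pose, the force, the opening and the grip force at its end, in the units of the state.
- telemetry.read_state(): the state, without advancing time (a new reading comes with each control period).
- imaging.camera(name): name is "scene" or "top" or "wrist"; returns a dict with "img" (420x560x3 uint8, red, green, blue), "camera_matrix" (3x3 intrinsics, pixels), "R" (3x3) and "t" (3): a world point X has camera coordinates R X + t. Camera axes: x right, y down, z forward; pixel columns grow to the right and rows downward; lengths in m; the calibration is good to about 2 mm. A picture is of the moment at which its call begins. There is no depth.
- job.close_job(): hands the job in; it is judged then, once.
The state is a dict: "time": time; "joint_positions": joint angles; "joint_vel": joint speeds; "joint_torque": joint torques, N m; "ee_pos": TCP position; "eef_rot": TCP orientation; "ft_force": force on the tool from outside, world axes, zero at the start; "torque": the same for the moment, N m; "width": finger opening in m; "grip_force": force on a finger pad.
Only numpy, scipy, OpenCV 4.12 (cv2) and the standard library are available. Lean on these libraries where they do the work, as an engineer would, in place of code of your own. Each camera call takes 0.05 s, during which the arm holds its last target. There are 200 camera calls.

## Working session

There is one attempt and no reset: what is moved stays moved. The work goes in short steps, Python scripts to look and compute and a tool call to move; the robot and the scene stay as the last step left them, time stands still between calls to the robot, and variables do not carry over. Pictures are saved under pics/ and viewed, at most 14 in all, crops included, and the job is handed in when it is done.

Besides the shell and the picture viewer there is one more tool, called after "Request:" as a command line: name --argument value ..., lists and objects as JSON in quotes. move_arm: Moves the arm, as the interface text tells. Its arguments: {"type":"object","properties":{"steps":{"type":"array","items":{"type":"object","properties":{"dx":{"type":"number"},"dy":{"type":"number"},"dz":{"type":"number"},"spin":{"type":"number"}}}},"claw":{"type":"number"},"squeeze":{"type":"number"}},"required":["steps"]}

```bash
mkdir -p pics; ls
python3 - <<'E'
from bench import telemetry, imaging, job, r
import cv2
print(r.tips_ahead, telemetry.read_state())
for n in ("scene","top"):
    c=imaging.camera(n); cv2.imwrite(f"pics/{n}0.png",cv2.resize(c["img"][:,:,::-1],(800,600),interpolation=cv2.INTER_CUBIC)); print(n,c["camera_matrix"],c["R"],c["t"])
E
```

```text
pics
0.1822 {'time': 0.0, 'joint_positions': array([-1.25060709,  0.33286036, -0.06469508,  1.46094664,  0.02160731,
        1.34990473, -0.08850428]), 'joint_vel': array([-1.14667856e-03, -1.01542720e-03, -5.31284220e-04,  4.75036836e-05,
        9.12318352e-05, -6.64249598e-04,  4.07879973e-04]), 'joint_torque': array([-7.06859701e-04, -6.23261261e+01,  2.40378000e-02, -3.89890981e+01,
       -6.14654459e-02,  3.99028289e-02,  1.36851104e-04]), 'ee_pos': array([0.21002561, 0.58851355, 0.4039584 ]), 'eef_rot': array([ 1.70549867e-01,  9.85348789e-01, -7.06698641e-04, -8.39570889e-05]), 'ft_force': array([-0.05683361,  0.81288233, -0.79198231]), 'torque': array([0.00176714, 0.00515829, 0.02883518]), 'grip_force': 0.0, 'width': 0.08695626769835235}
scene [[484.93019702   0.         278.61047523]
 [  0.         484.93019702 209.81724774]
 [  0.           0.           1.        ]] [[-0.39039596  0.92049162 -0.01691675]
 [ 0.71730295  0.29259899 -0.63234666]
 [-0.57711998 -0.25900002 -0.77450082]] [ 0.21947544 -0.29581073  2.02075935]
top [[402.7668603    0.         281.43055759]
 [  0.         402.7668603  214.81879382]
 [  0.           0.           1.        ]] [[ 0.00291813 -0.99995815 -0.00867085]
 [-0.99050032 -0.00169823 -0.13749996]
 [ 0.13747948  0.00898972 -0.99046382]] [-0.03681319  0.49810288  1.11898191]
```

View pics/scene0.png

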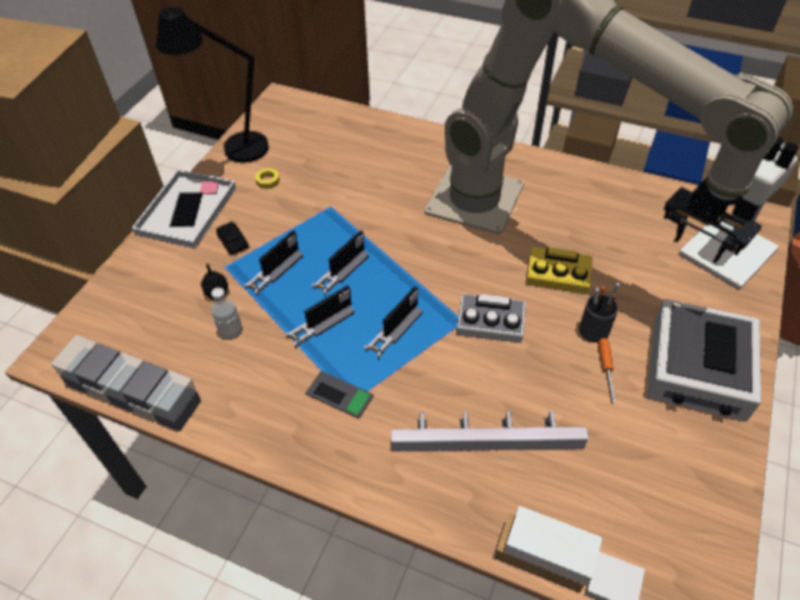

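View pics/top0.png

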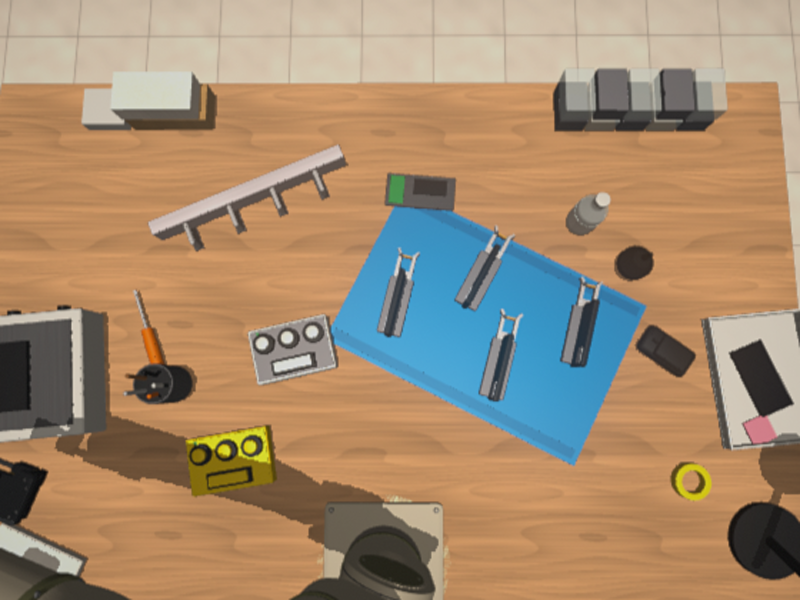

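The scene shows four phones on the blue mat, the rail with 4 loops (top view about (245,190)), the white alarm box at (292,350) and a yellow look-alike at (230,460). I'll zoom in to measure.

```bash
cat > h.py <<'E'
from bench import telemetry, imaging, job, r
import cv2, numpy as np
from scipy.spatial.transform import Rotation as Rn
def p2w(c,u,v,z):
    d=np.linalg.inv(c["camera_matrix"])@[u,v,1]; R=c["R"]; o=-R.T@c["t"]; d=R.T@d
    return o+d*(z-o[2])/d[2]
def w2p(c,X):
    q=c["R"]@np.array(X)+c["t"]; q=c["camera_matrix"]@q; return q[:2]/q[2]
E
python3 - <<'E'
from h import *
c=imaging.camera("top"); im=c["img"][:,:,::-1]; cv2.imwrite("pics/t_raw.png",im)
a=cv2.resize(im[150:290,260:450],None,fx=4,fy=4,interpolation=cv2.INTER_CUBIC)
b=cv2.resize(im[95:275,95:245],None,fx=3.3,fy=3.3,interpolation=cv2.INTER_CUBIC)
cv2.imwrite("pics/a.png",a);cv2.imwrite("pics/b.png",b)
E
```

```text
(no output)
```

View pics/a.png

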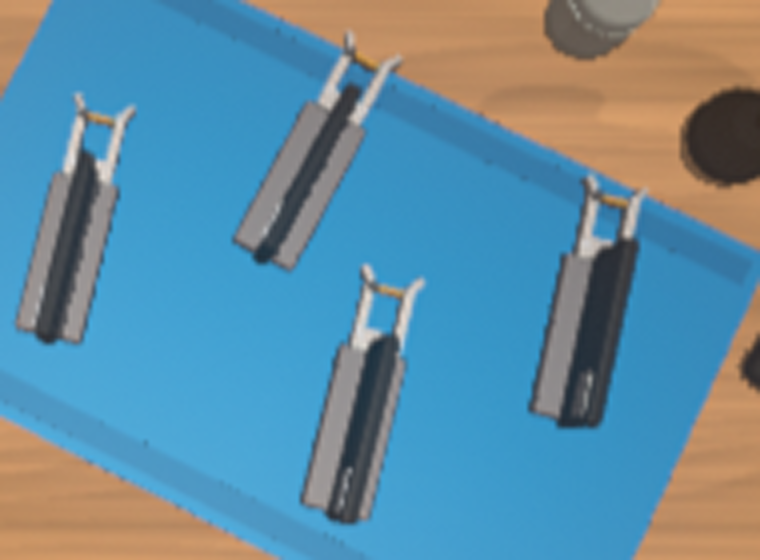

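View pics/b.png

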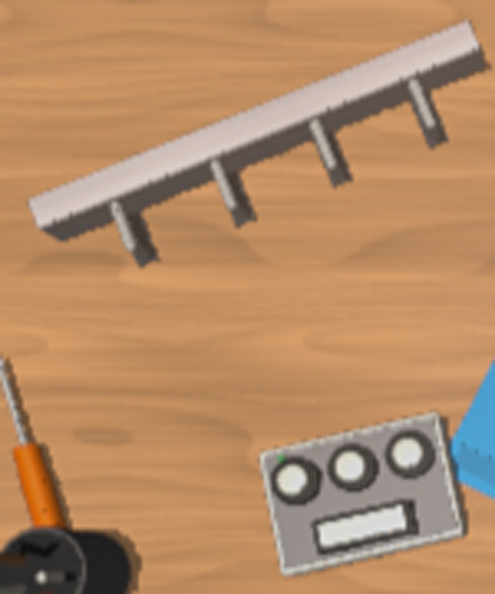

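Crop a shows the four holders: base corners near (18,328)-(118,185), (235,240)-(365,128), (303,503)-(406,355) and (530,410)-(563,254). Crop b shows the rail top corners (30,200), (470,22), (482,50) and (43,228), and bar tops near (135,250), (237,212), (335,172) and (430,134).

Run:
```python
from h import *
c=imaging.camera("top")
fa=lambda p,z:p2w(c,(p[0]+.5)/4-.5+260,(p[1]+.5)/4-.5+150,z)[:2]
fb=lambda p,z:p2w(c,(p[0]+.5)/3.3-.5+95,(p[1]+.5)/3.3-.5+95,z)[:2]
np.set_printoptions(precision=4,suppress=True)
print("cam",-c["R"].T@c["t"])
B=np.array([[-60,25],[60,25],[60,-25],[-60,-25]])/1e3
def fit(M,P):
    M,P=np.array(M),np.array(P);m=M.mean(0);p=P.mean(0);H=(M-m).T@(P-p);a=np.arctan2(H[0,1]-H[1,0],H[0,0]+H[1,1])
    R=np.array([[np.cos(a),-np.sin(a)],[np.sin(a),np.cos(a)]]);t=p-R@m
    return t,a,1e3*(P-(M@R.T+t))
for n,q in dict(A=[(18,328),(55,172),(118,185),(82,343)],B=[(235,240),(313,100),(365,128),(292,270)],C=[(303,503),(343,347),(406,355),(370,520)],D=[(530,410),(563,254)]).items():
    t,a,e=fit(B[:len(q)],[fa(p,.014) for p in q]);print(n,t,a,e.round(1).tolist())
for n,g in dict(A=[(83,117),(116,123)],B=[(356,60),(380,70)],C=[(375,288),(403,295)],D=[(600,196),(627,203)]).items():
    print(n,"gate",[fa(p,.016) for p in g])
# rail frame: near face x=.042, centre y 0
RM=[[.072,.21],[.072,-.21],[.042,-.21],[.042,.21]]
t,a,e=fit(RM,[fb(p,.05) for p in [(30,200),(470,22),(482,50),(43,228)]]);print("rail",t,a,e.round(1).tolist())
R=np.array([[np.cos(a),-np.sin(a)],[np.sin(a),np.cos(a)]])
for i,p in enumerate([(135,250),(237,212),(335,172),(430,134)]):
    print("loop",i,t+R@[0,.1425-.095*i],fb(p,.038))
AM=[[.022,.05],[.022,0],[.022,-.05],[-.03,0]]
t,a,e=fit(AM,[fb(p,.057) for p in [(292,481),(349,468),(407,453),(362,526)]]);print("alarm",t,a,e.round(1).tolist())
```

```text
cam [ 0.3396 -0.046   1.1765]
A [ 0.5041 -0.0217] -0.2212163560825291 [[0.6, -1.3], [-1.4, -1.1], [-0.1, 1.4], [0.8, 1.1]]
B [ 0.558  -0.1922] -0.4964708493601891 [[-0.7, -1.5], [-1.6, -2.9], [1.1, 3.2], [1.1, 1.2]]
C [ 0.3783 -0.2283] -0.2426975326666095 [[0.9, -0.2], [-4.1, -2.0], [2.2, 1.3], [1.1, 0.9]]
D [ 0.444  -0.3917] -0.24154838205953702 [[1.7, -0.4], [-1.7, 0.4]]
A gate [array([ 0.6076, -0.0321]), array([ 0.6031, -0.0564])]
B gate [array([ 0.6508, -0.2337]), array([ 0.6433, -0.2512])]
C gate [array([ 0.4812, -0.244 ]), array([ 0.4761, -0.2642])]
D gate [array([ 0.5491, -0.4093]), array([ 0.5439, -0.4287])]
rail [0.6857 0.2589] 0.40361537989418933 [[-0.3, -1.3], [-1.6, 1.6], [-0.1, 2.2], [2.0, -2.5]]
loop 0 [0.6298 0.39  ] [0.6273 0.3888]
loop 1 [0.6671 0.3026] [0.6618 0.3002]
loop 2 [0.7044 0.2152] [0.6984 0.2146]
loop 3 [0.7417 0.1279] [0.7334 0.1309]
alarm [0.4131 0.1845] 0.242230201433747 [[0.0, -0.4], [-0.8, 0.2], [-0.0, -0.0], [0.8, 0.2]]
```

```bash
cat >> h.py <<'E'
def yaw(s=None):
    s=s or telemetry.read_state(); x=Rn.from_quat(s["eef_rot"]).as_matrix()[:,0]; return np.arctan2(x[1],x[0])
def plan(x,y,z,th):
    """TCP target; phone heading th -> tool x axis at th+pi. Prints spin, then dx,dy,dz(cm) after and before the spin"""
    s=telemetry.read_state(); R=Rn.from_quat(s["eef_rot"]).as_matrix(); d=np.array([x,y,z])-s["ee_pos"]
    sp=-((th+np.pi-yaw(s)+np.pi)%(2*np.pi)-np.pi)
    print("spin %.3f"%sp,"spin-first d",(100*(R@Rn.from_euler('z',sp).as_matrix()).T@d).round(2),"now d",(100*R.T@d).round(2),"w %.4f F"%s["width"],s["ft_force"].round(1),"t %.1f"%s["time"])
E
python3 -c "
from h import *
plan(.58,.23,.40,.404)"
```

```text
spin -0.747 spin-first d [-19.92 -47.51   0.45] now d [-46.89 -21.33   0.45] w 0.0870 F [-0.1 -0.8  0.2] t 0.2
```

Request:
move_arm --steps '[{"spin":-0.149},{"spin":-0.149},{"spin":-0.149},{"spin":-0.149},{"spin":-0.149},{"dx":-1.6,"dy":-3.8},{"dx":-1.6,"dy":-3.8},{"dx":-1.6,"dy":-3.8},{"dx":-1.6,"dy":-3.8},{"dx":-1.6,"dy":-3.8}]'

```text
$.steps[0]: bad value
```

Request:
move_arm --steps '[{"dx":-1.6,"dy":-3.8},{"dx":-1.6,"dy":-3.8},{"dx":-1.6,"dy":-3.8},{"dx":-1.6,"dy":-3.8},{"dx":-1.6,"dy":-3.8},{"dx":-1.6,"dy":-3.8},{"dx":-1.6,"dy":-3.8},{},{}]'

```text
$.steps[0]: bad value
```

Run:
```python
from h import *
plan(.58,.23,.40,.404)
c=imaging.camera("wrist"); cv2.imwrite("pics/w_raw1.png",c["img"][:,:,::-1]); cv2.imwrite("pics/w1.png",cv2.resize(c["img"][:,:,::-1],(800,600),interpolation=cv2.INTER_CUBIC))
import pickle; pickle.dump(c,open("w1.pkl","wb"))
a=.4036; t=np.array([.6857,.2589])
for i in range(4):
    x,y=t+np.array([-np.sin(a),np.cos(a)])*(.1425-.095*i); print(i,w2p(c,[x,y,0])*1.4286,w2p(c,[x,y,.038])*1.4286)
```

```text
spin -0.747 spin-first d [-19.92 -47.51   0.45] now d [-46.89 -21.33   0.45] w 0.0870 F [-0.1 -0.8  0.2] t 0.2
0 [354.44725816 669.51399543] [351.37003111 707.72967264]
1 [294.59503382 710.65600304] [287.39330844 750.34533927]
2 [238.81522918 748.99865735] [228.06684824 789.86340999]
3 [186.70588053 784.81826543] [172.90141212 826.60977237]
```

View pics/w1.png

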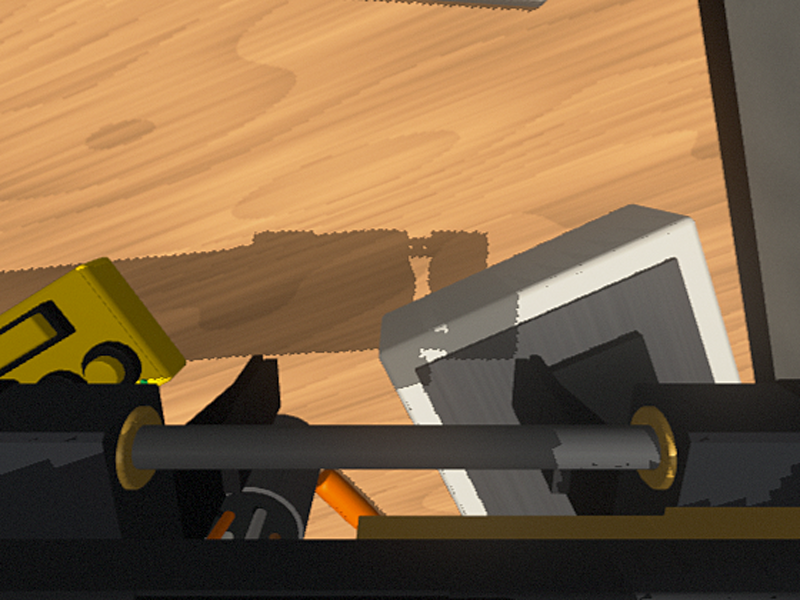

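The wrist view shows that its camera looks toward tool +x, and the gripper hides anything behind. So I'll point tool x along the push direction. The rows also seem to need every key.

```bash
sed -i 's/th+np.pi-yaw(s)+np.pi/th-yaw(s)+np.pi/' h.py; python3 -c "
from h import *
plan(.52,.19,.40,.404)"
```

```text
spin 2.395 spin-first d [12.83 48.83  0.46] now d [-42.59 -27.12   0.46] w 0.0868 F [ 0.6  0.  -0.2] t 0.2
```

Request:
move_arm --steps '[{"dx":0,"dy":0,"dz":0,"spin":0.145}]'

```text
time: 0.35
ee_pos: [0.2101, 0.5886, 0.4046]
eef_rot: [0.242, 0.97, -0.0, -0.0]
ft_force: [0.1, 0.6, -0.5]
width: 0.0869
grip_force: 0.0
```

Request:
move_arm --steps '[{"dx":0,"dy":0,"dz":0,"spin":0.149},{"dx":0,"dy":0,"dz":0,"spin":0.149},{"dx":0,"dy":0,"dz":0,"spin":0.149},{"dx":0,"dy":0,"dz":0,"spin":0.149},{"dx":0,"dy":0,"dz":0,"spin":0.149},{"dx":0,"dy":0,"dz":0,"spin":0.149},{"dx":0,"dy":0,"dz":0,"spin":0.149},{"dx":0,"dy":0,"dz":0,"spin":0.149},{"dx":0,"dy":0,"dz":0,"spin":0.149},{"dx":0,"dy":0,"dz":0,"spin":0.149},{"dx":0,"dy":0,"dz":0,"spin":0.149},{"dx":0,"dy":0,"dz":0,"spin":0.149}]'

```text
time: 1.55
ee_pos: [0.21, 0.5886, 0.4046]
eef_rot: [0.909, 0.417, -0.0, 0.0]
ft_force: [-0.5, 0.9, 0.4]
width: 0.087
grip_force: 0.0
```

Request:
move_arm --steps '[{"dx":0,"dy":0,"dz":0,"spin":0.149},{"dx":0,"dy":0,"dz":0,"spin":0.149},{"dx":0,"dy":0,"dz":0,"spin":0.149},{"dx":1,"dy":3.7,"dz":0,"spin":0},{"dx":1,"dy":3.7,"dz":0,"spin":0},{"dx":1,"dy":3.7,"dz":0,"spin":0},{"dx":1,"dy":3.7,"dz":0,"spin":0},{"dx":1,"dy":3.7,"dz":0,"spin":0},{"dx":1,"dy":3.7,"dz":0,"spin":0},{"dx":1,"dy":3.7,"dz":0,"spin":0},{"dx":1,"dy":3.7,"dz":0,"spin":0},{"dx":1,"dy":3.7,"dz":0,"spin":0}]'

```text
time: 2.75
ee_pos: [0.4284, 0.3196, 0.4049]
eef_rot: [0.978, 0.208, 0.0, -0.0]
ft_force: [0.2, 0.7, 0.7]
width: 0.0873
grip_force: 0.0
```

Request:
move_arm --steps '[{"dx":1,"dy":3.7,"dz":0,"spin":0},{"dx":1,"dy":3.7,"dz":0,"spin":0},{"dx":1,"dy":3.7,"dz":0,"spin":0},{"dx":1,"dy":3.7,"dz":0,"spin":0},{"dx":0,"dy":0,"dz":0,"spin":0},{"dx":0,"dy":0,"dz":0,"spin":0},{"dx":0,"dy":0,"dz":0,"spin":0}]'

```text
time: 3.45
ee_pos: [0.5238, 0.2032, 0.4046]
eef_rot: [0.978, 0.209, -0.0, -0.0]
ft_force: [-0.0, 0.9, 0.1]
width: 0.0869
grip_force: 0.0
```

Run:
```python
from h import *
plan(.52,.19,.40,.404); print(telemetry.read_state()["joint_positions"].round(2))
c=imaging.camera("wrist"); cv2.imwrite("pics/w2.png",cv2.resize(c["img"][:,:,::-1],(800,600),interpolation=cv2.INTER_CUBIC))
import pickle; pickle.dump(c,open("w2.pkl","wb"))
a=.4036; t=np.array([.6857,.2589])
for i in range(4):
    x,y=t+np.array([-np.sin(a),np.cos(a)])*(.1425-.095*i); print(i,w2p(c,[x,y,0])*1.4286,w2p(c,[x,y,.038])*1.4286)
```

```text
spin 0.016 spin-first d [-0.87  1.07  0.46] now d [-0.89  1.05  0.46] w 0.0869 F [-0.   0.9  0.1] t 3.5
[-0.95  0.2   0.58  1.66 -0.12  1.31 -1.5 ]
0 [214.75021938  16.26206526] [193.15045718   0.21193729]
1 [349.40676354  18.78714582] [343.89147369   3.0627128 ]
2 [483.69347161  21.30529121] [494.16920293   5.90472674]
3 [617.61186513  23.81652996] [643.98577742   8.73801944]
```

View pics/w2.png

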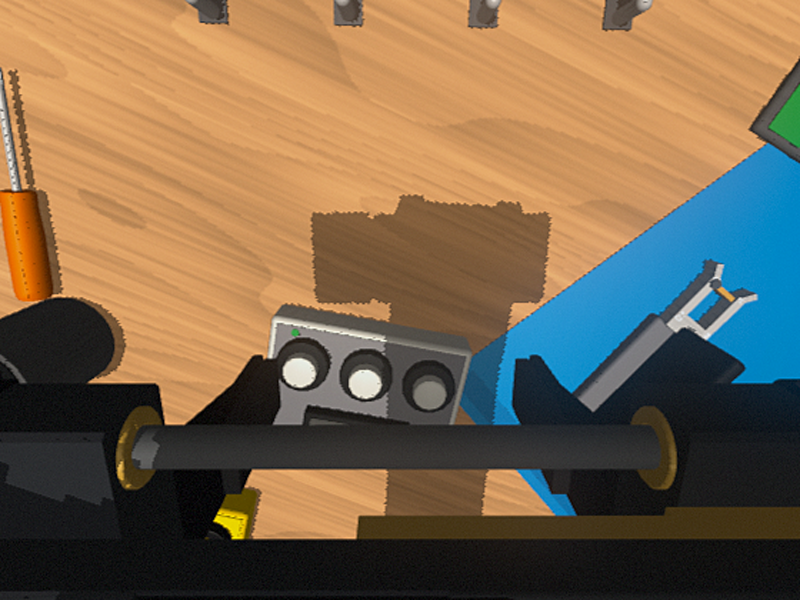

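Request:
move_arm --steps '[{"dx":3,"dy":0,"dz":0,"spin":0},{"dx":3,"dy":0,"dz":0,"spin":0},{"dx":2,"dy":0,"dz":0,"spin":0},{"dx":0,"dy":0,"dz":0,"spin":0},{"dx":0,"dy":0,"dz":0,"spin":0},{"dx":0,"dy":0,"dz":0,"spin":0}]'

```text
time: 4.1
ee_pos: [0.5968, 0.2348, 0.4049]
eef_rot: [0.978, 0.208, -0.0, -0.0]
ft_force: [0.1, -0.6, -0.3]
width: 0.0871
grip_force: 0.0
```

Run:
```python
from h import *
import pickle
c=imaging.camera("wrist"); pickle.dump(c,open("w3.pkl","wb"))
a=.4036; t=np.array([.6857,.2589])
for i in range(4):
    x,y=t+np.array([-np.sin(a),np.cos(a)])*(.1425-.095*i); print(i,w2p(c,[x,y,0]),w2p(c,[x,y,.038]))
im=c["img"][:,:,::-1]
cv2.imwrite("pics/w3.png",cv2.resize(im[0:210,110:470],(800,467),interpolation=cv2.INTER_CUBIC))
t=imaging.camera("top"); pickle.dump(t,open("t3.pkl","wb"))
```

```text
0 [157.64668058  94.93684224] [144.44946395  93.76229855]
1 [245.69397837  96.39113554] [242.24457574  95.37892569]
2 [333.52150183  97.84179879] [339.76864469  96.99107229]
3 [421.13007283  99.28884556] [437.02279604  98.59875695]
```

View pics/w3.png

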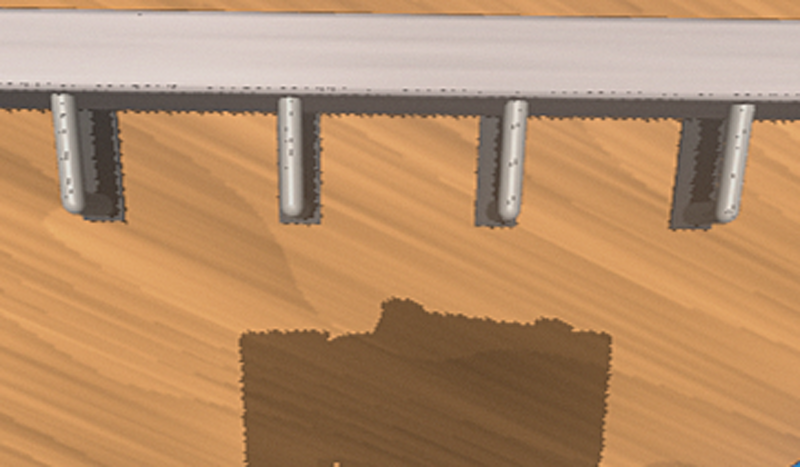

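The wrist crop shows four loops with tips at (75,213), (291,215), (507,219) and (727,221).

Run:
```python
from h import *
import pickle
c=pickle.load(open("w3.pkl","rb"))
P=np.array([p2w(c,x/2.2222+110,y/2.2222,.036)[:2] for x,y in [(75,213),(291,215),(507,219),(727,221)]])
d=P[0]-P[3]; a=np.arctan2(-d[0],d[1]); print("a",a,np.linalg.norm(np.diff(P,axis=0),axis=1))
m=P.mean(0)+.005*np.array([np.cos(a),np.sin(a)])
print("centre",m)
for i in range(4): print(i,m+np.array([-np.sin(a),np.cos(a)])*(.1425-.095*i))
# rail near edge at z=.05
E=[p2w(c,x/2.2222+110,y/2.2222,.05)[:2] for x,y in [(0,90),(800,102)]]
d=E[0]-E[1]; print("rail edge angle",np.arctan2(-d[0],d[1]), "bar-face dist",(E[0]-m)@[np.cos(a),np.sin(a)])
plan(.5041,-.0217,.40,-.221)
```

```text
a 0.407619024906276 [0.09514397 0.09535104 0.09728597]
centre [0.68876931 0.26107044]
0 [0.63227881 0.39189503]
1 [0.66993914 0.30467864]
2 [0.70759947 0.21746224]
3 [0.74525981 0.13024585]
rail edge angle 0.4056705891283058 bar-face dist 0.0414940407100368
spin 0.640 spin-first d [-3.44 27.04  0.49] now d [-18.91  19.63   0.49] w 0.0872 F [ 0.1 -0.2  0.6] t 4.2
```

Request:
move_arm --steps '[{"dx":0,"dy":0,"dz":0,"spin":0.128},{"dx":0,"dy":0,"dz":0,"spin":0.128},{"dx":0,"dy":0,"dz":0,"spin":0.128},{"dx":0,"dy":0,"dz":0,"spin":0.128},{"dx":0,"dy":0,"dz":0,"spin":0.128},{"dx":-0.5,"dy":3.9,"dz":0,"spin":0},{"dx":-0.5,"dy":3.9,"dz":0,"spin":0},{"dx":-0.5,"dy":3.9,"dz":0,"spin":0},{"dx":-0.5,"dy":3.9,"dz":0,"spin":0},{"dx":-0.5,"dy":3.9,"dz":0,"spin":0},{"dx":-0.5,"dy":3.9,"dz":0,"spin":0},{"dx":-0.4,"dy":3.6,"dz":0,"spin":0}]'

```text
time: 5.4
ee_pos: [0.5038, -0.0232, 0.4048]
eef_rot: [0.994, -0.111, 0.0, -0.001]
ft_force: [0.9, -0.2, 0.9]
width: 0.0869
grip_force: 0.0
```

Request:
move_arm --steps '[{"dx":0,"dy":0,"dz":3,"spin":0},{"dx":0,"dy":0,"dz":3,"spin":0},{"dx":0,"dy":0,"dz":2,"spin":0},{"dx":0,"dy":0,"dz":0,"spin":0},{"dx":0,"dy":0,"dz":0,"spin":0},{"dx":0,"dy":0,"dz":0,"spin":0}]'

```text
time: 6.0
ee_pos: [0.5055, -0.0214, 0.3261]
eef_rot: [0.994, -0.11, 0.001, -0.001]
ft_force: [0.9, 0.3, -0.3]
width: 0.0876
grip_force: 0.0
```

Run:
```python
from h import *
import pickle
plan(.5041,-.0217,.224,-.221)
c=imaging.camera("wrist"); pickle.dump(c,open("w4.pkl","wb"))
th=-.221;o=np.array([.5041,-.0217])
pr=lambda x,y,z: w2p(c,[*(o+x*np.array([np.cos(th),np.sin(th)])+y*np.array([-np.sin(th),np.cos(th)])),z])*1.4286
for q in [(.119,.0,.018),(.105,.011,.018),(.105,-.011,.018),(.066,.006,.083),(.066,-.006,.083),(.06,.025,.014),(.06,-.025,.014)]: print(q,pr(*q).round(0))
cv2.imwrite("pics/w4.png",cv2.resize(c["img"][:,:,::-1],(800,600),interpolation=cv2.INTER_CUBIC))
```

```text
spin -0.000 spin-first d [-0.14  0.07 10.21] now d [-0.14  0.07 10.21] w 0.0876 F [ 0.9  0.3 -0.3] t 6.0
(0.119, 0.0, 0.018) [397.  85.]
(0.105, 0.011, 0.018) [377. 112.]
(0.105, -0.011, 0.018) [416. 112.]
(0.066, 0.006, 0.083) [384. 193.]
(0.066, -0.006, 0.083) [410. 193.]
(0.06, 0.025, 0.014) [355. 194.]
(0.06, -0.025, 0.014) [439. 194.]
```

View pics/w4.png

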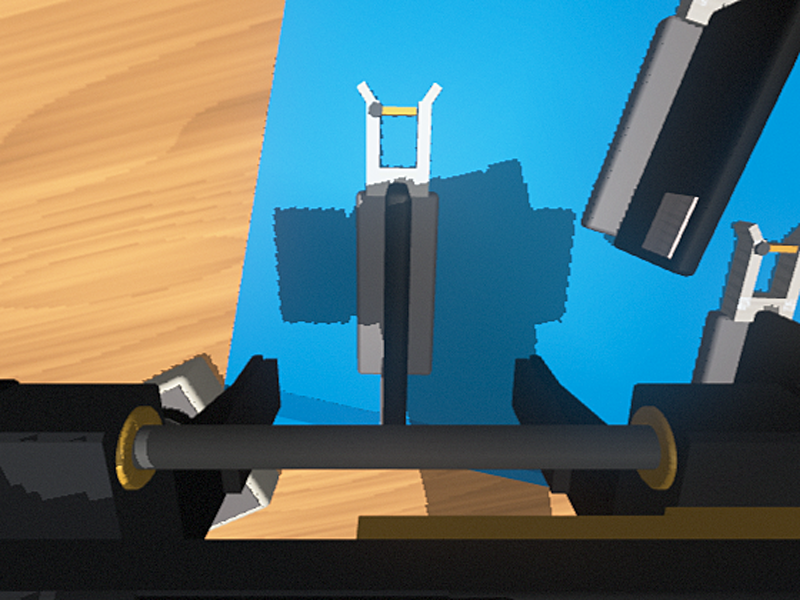

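The wrist view shows phone A centred, with its gate at about (398,110) against a predicted (397,112). The estimate holds, so I'll grasp.

Request:
move_arm --steps '[{"dx":0,"dy":0,"dz":3,"spin":0},{"dx":0,"dy":0,"dz":3,"spin":0},{"dx":0,"dy":0,"dz":2.5,"spin":0},{"dx":-0.1,"dy":0,"dz":1.7,"spin":0},{"dx":0,"dy":0,"dz":0,"spin":0},{"dx":0,"dy":0,"dz":0,"spin":0}]'

```text
time: 6.65
ee_pos: [0.5046, -0.0211, 0.2237]
eef_rot: [0.994, -0.11, 0.0, -0.0]
ft_force: [-0.1, 0.2, -0.1]
width: 0.0868
grip_force: 0.0
```

Request:
move_arm --steps '[{"dx":0,"dy":0,"dz":0,"spin":0},{"dx":0,"dy":0,"dz":0,"spin":0},{"dx":0,"dy":0,"dz":0,"spin":0},{"dx":0,"dy":0,"dz":0,"spin":0},{"dx":0,"dy":0,"dz":0,"spin":0},{"dx":0,"dy":0,"dz":0,"spin":0},{"dx":0,"dy":0,"dz":0,"spin":0},{"dx":0,"dy":0,"dz":0,"spin":0},{"dx":0,"dy":0,"dz":0,"spin":0},{"dx":0,"dy":0,"dz":0,"spin":0}]' --claw 0.5 --squeeze 35

```text
time: 7.65
ee_pos: [0.5041, -0.0211, 0.2227]
eef_rot: [0.994, -0.11, -0.0, -0.0]
ft_force: [-0.9, -0.3, 0.7]
width: 0.015
grip_force: 0.0
```

Request:
move_arm --steps '[{"dx":0,"dy":0,"dz":-1,"spin":0},{"dx":0,"dy":0,"dz":-2,"spin":0},{"dx":0,"dy":0,"dz":-3,"spin":0},{"dx":0,"dy":0,"dz":-3,"spin":0},{"dx":0,"dy":0,"dz":-3,"spin":0},{"dx":0,"dy":0,"dz":0,"spin":0},{"dx":0,"dy":0,"dz":0,"spin":0}]'

```text
time: 8.35
ee_pos: [0.5039, -0.0211, 0.3428]
eef_rot: [0.994, -0.11, 0.0, -0.001]
ft_force: [0.3, -0.2, -5.0]
width: 0.0118
grip_force: 34.9
```

Run:
```python
from h import *
a=.4066
L=[(.6323,.3919),(.6699,.3047),(.7076,.2175),(.7453,.1302)]
# 0.150 behind bar
print("loop0 standoff"); plan(L[0][0]-.14*np.cos(a),L[0][1]-.14*np.sin(a),.344,a)
```

```text
loop0 standoff
spin -0.628 spin-first d [ 14.13 -32.86  -0.09] now d [ -7.86 -34.89  -0.09] w 0.0118 F [ 0.3 -0.2 -5. ] t 8.3
```

Request:
move_arm --steps '[{"dx":0,"dy":0,"dz":0,"spin":-0.1256},{"dx":0,"dy":0,"dz":0,"spin":-0.1256},{"dx":0,"dy":0,"dz":0,"spin":-0.1256},{"dx":0,"dy":0,"dz":0,"spin":-0.1256},{"dx":0,"dy":0,"dz":0,"spin":-0.1256},{"dx":1.4,"dy":-3.3,"dz":0,"spin":0},{"dx":1.4,"dy":-3.3,"dz":0,"spin":0},{"dx":1.4,"dy":-3.3,"dz":0,"spin":0},{"dx":1.4,"dy":-3.3,"dz":0,"spin":0},{"dx":1.4,"dy":-3.3,"dz":0,"spin":0},{"dx":1.4,"dy":-3.3,"dz":0,"spin":0},{"dx":1.4,"dy":-3.3,"dz":0,"spin":0}]'

```text
time: 9.55
ee_pos: [0.502, 0.231, 0.3408]
eef_rot: [0.979, 0.202, -0.001, 0.001]
ft_force: [0.7, 0.0, -3.4]
width: 0.0115
grip_force: 34.9
```

Request:
move_arm --steps '[{"dx":1.4,"dy":-3.3,"dz":0,"spin":0},{"dx":1.4,"dy":-3.3,"dz":0,"spin":0},{"dx":1.4,"dy":-3.2,"dz":0,"spin":0},{"dx":0,"dy":0,"dz":2,"spin":0},{"dx":0,"dy":0,"dz":3,"spin":0},{"dx":0,"dy":0,"dz":3,"spin":0},{"dx":0,"dy":0,"dz":2,"spin":0},{"dx":0,"dy":0,"dz":0,"spin":0},{"dx":0,"dy":0,"dz":0,"spin":0},{"dx":0,"dy":0,"dz":0,"spin":0}]'

```text
time: 10.55
ee_pos: [0.5029, 0.3365, 0.2436]
eef_rot: [0.979, 0.202, 0.001, -0.0]
ft_force: [1.0, 0.4, -3.1]
width: 0.0118
grip_force: 35.0
```

Run:
```python
from h import *
a=.4066
L=[(.6323,.3919),(.6699,.3047),(.7076,.2175),(.7453,.1302)]
plan(L[0][0]-.14*np.cos(a),L[0][1]-.14*np.sin(a),.23,a)
c=imaging.camera("wrist")
cv2.imwrite("pics/w5.png",cv2.resize(c["img"][0:330,:,::-1],(800,471),interpolation=cv2.INTER_CUBIC))
```

```text
spin 0.000 spin-first d [0.07 0.03 1.36] now d [0.07 0.03 1.36] w 0.0118 F [ 1.   0.4 -3.1] t 10.6
```

View pics/w5.png

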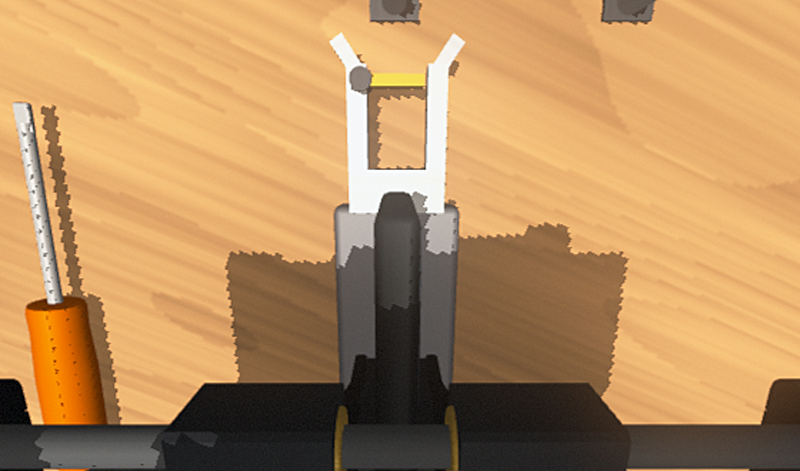

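The wrist view shows the hook mouth centred at column 398 and the bar base at about column 395: aligned. I'll lower and push.

Request:
move_arm --steps '[{"dx":0,"dy":0,"dz":1,"spin":0},{"dx":0.1,"dy":0,"dz":0.6,"spin":0},{"dx":0,"dy":0,"dz":0,"spin":0},{"dx":0,"dy":0,"dz":0,"spin":0},{"dx":0,"dy":0,"dz":0,"spin":0}]'

```text
time: 11.1
ee_pos: [0.5036, 0.3368, 0.2269]
eef_rot: [0.979, 0.202, 0.0, -0.0]
ft_force: [-1.2, -0.0, -3.4]
width: 0.012
grip_force: 35.0
```

Request:
move_arm --steps '[{"dx":1,"dy":0,"dz":0,"spin":0},{"dx":1,"dy":0,"dz":0,"spin":0},{"dx":0.5,"dy":0,"dz":0,"spin":0},{"dx":0.5,"dy":0,"dz":0,"spin":0},{"dx":0.5,"dy":0,"dz":0,"spin":0},{"dx":0.5,"dy":0,"dz":0,"spin":0},{"dx":0.5,"dy":0,"dz":0,"spin":0},{"dx":0.5,"dy":0,"dz":0,"spin":0},{"dx":0.5,"dy":0,"dz":0,"spin":0},{"dx":0.3,"dy":0,"dz":0,"spin":0},{"dx":0.2,"dy":0,"dz":0,"spin":0},{"dx":0,"dy":0,"dz":0,"spin":0}]'

```text
time: 12.3
ee_pos: [0.5586, 0.3598, 0.2263]
eef_rot: [0.979, 0.202, -0.001, 0.001]
ft_force: [-3.1, -1.0, -3.4]
width: 0.0119
grip_force: 35.0
```

Request:
move_arm --steps '[{"dx":0.1,"dy":0,"dz":0,"spin":0},{"dx":0.1,"dy":0,"dz":0,"spin":0},{"dx":0.1,"dy":0,"dz":0,"spin":0},{"dx":0,"dy":0,"dz":0,"spin":0},{"dx":0,"dy":0,"dz":0,"spin":0}]'

```text
time: 12.8
ee_pos: [0.5598, 0.3606, 0.2255]
eef_rot: [0.979, 0.202, -0.003, 0.001]
ft_force: [-11.1, -5.9, -1.8]
width: 0.0116
grip_force: 35.0
```

Run:
```python
from h import *
c=imaging.camera("wrist")
cv2.imwrite("pics/w6.png",cv2.resize(c["img"][0:200,180:380,::-1],(600,600),interpolation=cv2.INTER_CUBIC))
print(telemetry.read_state()["ft_force"])
```

```text
[-11.37037264  -6.86982708  -1.71014806]
```

View pics/w6.png

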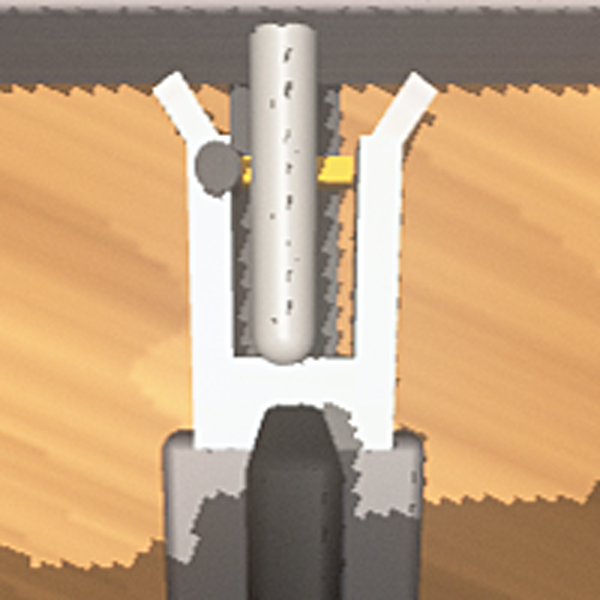

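The wrist crop shows the bar inside the pocket and the yellow gate shut behind it at row 170. I'll back off, lower, release and rise.

Request:
move_arm --steps '[{"dx":-0.2,"dy":0,"dz":0,"spin":0},{"dx":-0.2,"dy":0,"dz":0.1,"spin":0},{"dx":0,"dy":0,"dz":0.1,"spin":0},{"dx":0,"dy":0,"dz":0,"spin":0},{"dx":0,"dy":0,"dz":0,"spin":0}]'

```text
time: 13.35
ee_pos: [0.5578, 0.3602, 0.2249]
eef_rot: [0.979, 0.202, 0.0, -0.0]
ft_force: [-1.5, -0.4, -3.8]
width: 0.0121
grip_force: 35.0
```

Request:
move_arm --steps '[{"dx":0,"dy":0,"dz":0,"spin":0},{"dx":0,"dy":0,"dz":0,"spin":0},{"dx":0,"dy":0,"dz":0,"spin":0},{"dx":0,"dy":0,"dz":0,"spin":0},{"dx":0,"dy":0,"dz":0,"spin":0},{"dx":0,"dy":0,"dz":0,"spin":0},{"dx":0,"dy":0,"dz":-2,"spin":0},{"dx":0,"dy":0,"dz":-4,"spin":0},{"dx":0,"dy":0,"dz":-4,"spin":0},{"dx":0,"dy":0,"dz":-4,"spin":0},{"dx":0,"dy":0,"dz":-3,"spin":0}]' --claw 5

```text
time: 14.45
ee_pos: [0.5578, 0.36, 0.3977]
eef_rot: [0.979, 0.202, 0.001, -0.001]
ft_force: [0.5, 0.3, 0.2]
width: 0.0502
grip_force: 0.0
```

```bash
cat > ph.py <<'E'
from h import *
# grey-base fit: minimise over pose the mismatch of predicted gate/base pixels; here: change against the first picture
import sys
c=imaging.camera("top"); im=c["img"][:,:,::-1]; cv2.imwrite("pics/t_now.png",im)
old=cv2.imread("pics/t_raw.png")
d=(cv2.absdiff(im,old).max(2)>50).astype(np.uint8); d=cv2.morphologyEx(d,cv2.MORPH_OPEN,np.ones((2,2)))
n,l,s,ce=cv2.connectedComponentsWithStats(d)
for i in range(1,n):
    if s[i,4]>12: print("changed",s[i],p2w(c,*ce[i],.02)[:2].round(3))
E
python3 ph.py; python3 -c "
from h import *
plan(.558,-.1922,.36,-.4965)"
```

```text
changed [   20    91   241   329 25377] [0.331 0.408]
changed [28 95  3  9 18] [0.854 0.733]
changed [ 32 111   4   7  14] [0.806 0.714]
changed [  0 119  31  21 251] [0.761 0.768]
changed [ 37 124   4   7  14] [0.765 0.695]
changed [ 39 138   6   8  31] [0.72  0.683]
changed [  0 155   5  14  41] [0.658 0.797]
changed [ 19 168  13   3  35] [0.636 0.724]
changed [  0 173  10  11  45] [0.606 0.782]
changed [265 175  30  62 912] [ 0.516 -0.028]
changed [ 41 214  10   4  39] [0.497 0.652]
changed [ 18 221  12   5  48] [0.475 0.715]
changed [180 237   9   9  63] [0.424 0.246]
changed [192 252  18  10 123] [0.38  0.196]
changed [ 97 276   9   6  33] [0.318 0.478]
changed [ 84 278  39  27 500] [0.281 0.463]
changed [   0  321   35   48 1152] [0.136 0.712]
changed [ 83 322  11   5  22] [0.19  0.506]
changed [ 47 326  31  24 320] [0.159 0.585]
changed [ 81 326  17  11 116] [0.171 0.498]
changed [269 354   7   5  15] [ 0.107 -0.011]
changed [217 369  26  20 204] [0.045 0.109]
changed [293 371  15  10  50] [ 0.054 -0.09 ]
changed [   0  381   95   39 1766] [-0.026  0.623]
changed [300 384  10  14  57] [ 0.018 -0.101]
changed [282 415  20   5  42] [-0.054 -0.064]
changed [304 414   4   6  19] [-0.053 -0.102]
spin 0.903 spin-first d [26.25 48.62  3.97] now d [-21.92  50.71   3.97] w 0.0502 F [-0.2  0.3  4.4] t 14.5
```

B, C and D have not moved. Next is phone B.

Request:
move_arm --steps '[{"dx":0,"dy":0,"dz":0,"spin":0.149},{"dx":0,"dy":0,"dz":0,"spin":0.149},{"dx":0,"dy":0,"dz":0,"spin":0.149},{"dx":0,"dy":0,"dz":0,"spin":0.149},{"dx":0,"dy":0,"dz":0,"spin":0.149},{"dx":0,"dy":0,"dz":0,"spin":0.149},{"dx":1.875,"dy":3.473,"dz":0,"spin":0},{"dx":1.875,"dy":3.473,"dz":0,"spin":0},{"dx":1.875,"dy":3.473,"dz":0,"spin":0},{"dx":1.875,"dy":3.473,"dz":0,"spin":0},{"dx":1.875,"dy":3.473,"dz":0,"spin":0},{"dx":1.875,"dy":3.473,"dz":0,"spin":0}]' --claw 8.7

```text
time: 15.7
ee_pos: [0.5592, 0.1217, 0.3946]
eef_rot: [0.97, -0.241, -0.0, -0.0]
ft_force: [0.4, 0.1, 0.4]
width: 0.0867
grip_force: 0.0
```

Request:
move_arm --steps '[{"dx":1.875,"dy":3.473,"dz":0,"spin":0},{"dx":1.875,"dy":3.473,"dz":0,"spin":0},{"dx":1.875,"dy":3.473,"dz":0,"spin":0},{"dx":1.875,"dy":3.473,"dz":0,"spin":0},{"dx":1.875,"dy":3.473,"dz":0,"spin":0},{"dx":1.875,"dy":3.473,"dz":0,"spin":0},{"dx":1.875,"dy":3.473,"dz":0,"spin":0},{"dx":1.875,"dy":3.473,"dz":0,"spin":0},{"dx":0,"dy":0,"dz":0,"spin":0},{"dx":0,"dy":0,"dz":0,"spin":0},{"dx":0,"dy":0,"dz":0,"spin":0}]'

```text
time: 16.8
ee_pos: [0.5623, -0.1914, 0.3945]
eef_rot: [0.971, -0.241, -0.0, -0.0]
ft_force: [-0.4, 0.0, -0.1]
width: 0.0869
grip_force: 0.0
```

```bash
cat > chk.py <<'E'
from h import *
# yellow gate in the wrist picture -> measured gate centre / heading, against an expected phone pose
import sys
x,y,th=map(float,sys.argv[1:4])
c=imaging.camera("wrist"); hsv=cv2.cvtColor(c["img"],cv2.COLOR_RGB2HSV); hsv[270:]=0
m=cv2.inRange(hsv,(15,140,120),(35,255,255)); n,l,s,ce=cv2.connectedComponentsWithStats(m)
u=np.array([np.cos(th),np.sin(th)]); print("expect gate",np.array([x,y])+.105*u, w2p(c,[*(np.array([x,y])+.105*u),.018]).round(0))
for i in range(1,n):
    if s[i,4]>20:
        v,w=np.nonzero(l==i)
        P=np.array([p2w(c,a,b,.015)[:2] for a,b in zip(w,v)]); q=P-P.mean(0); e=np.linalg.svd(q,full_matrices=False)[2][0]
        print(s[i],"gate",P.mean(0).round(4),"heading~",round(float((np.arctan2(e[1],e[0])+np.pi)%np.pi-np.pi/2),3))
plan(x,y,.224,th)
E
python3 chk.py .558 -.1922 -.4965
```

```text
expect gate [ 0.65032179 -0.24221686] [281.  85.]
[467  75  28   1  28] gate [ 0.5666 -0.4219] heading~ -0.486
[271  83  19   5  68] gate [ 0.6512 -0.2421] heading~ -0.515
[479  90  18   8  73] gate [ 0.5465 -0.4226] heading~ -0.27
[ 72 161   4  20  22] gate [ 0.6783 -0.005 ] heading~ 1.087
[ 77 190   6  26  31] gate [0.6459 0.0116] heading~ 1.085
[353 220  18   6  50] gate [ 0.4797 -0.2556] heading~ -0.266
[ 89 246   5  22  23] gate [0.5877 0.0404] heading~ 1.101
spin 0.011 spin-first d [-0.32  0.32 17.05] now d [-0.32  0.32 17.05] w 0.0868 F [-0.2  0.2 -0.5] t 16.9
```

Request:
move_arm --steps '[{"dx":-0.3,"dy":0.3,"dz":3,"spin":0.015},{"dx":0,"dy":0,"dz":4,"spin":0},{"dx":0,"dy":0,"dz":4,"spin":0},{"dx":0,"dy":0,"dz":4,"spin":0},{"dx":0,"dy":0,"dz":2.05,"spin":0},{"dx":0,"dy":0,"dz":0,"spin":0},{"dx":0,"dy":0,"dz":0,"spin":0}]'

```text
time: 17.55
ee_pos: [0.5584, -0.1929, 0.2249]
eef_rot: [0.969, -0.248, 0.0, -0.0]
ft_force: [1.1, -1.0, 0.2]
width: 0.087
grip_force: 0.0
```

Request:
move_arm --steps '[{"dx":0,"dy":0,"dz":0,"spin":0},{"dx":0,"dy":0,"dz":0,"spin":0},{"dx":0,"dy":0,"dz":0,"spin":0},{"dx":0,"dy":0,"dz":0,"spin":0},{"dx":0,"dy":0,"dz":0,"spin":0},{"dx":0,"dy":0,"dz":0,"spin":0},{"dx":0,"dy":0,"dz":0,"spin":0},{"dx":0,"dy":0,"dz":0,"spin":0},{"dx":0,"dy":0,"dz":0,"spin":0},{"dx":0,"dy":0,"dz":0,"spin":0},{"dx":0,"dy":0,"dz":0,"spin":0},{"dx":0,"dy":0,"dz":0,"spin":0}]' --claw 0.5 --squeeze 35

```text
time: 18.75
ee_pos: [0.5577, -0.1935, 0.2239]
eef_rot: [0.969, -0.248, -0.0, 0.0]
ft_force: [-0.2, 0.3, -2.5]
width: 0.0121
grip_force: 35.0
```

Request:
move_arm --steps '[{"dx":0,"dy":0,"dz":0,"spin":0},{"dx":0,"dy":0,"dz":0,"spin":0},{"dx":0,"dy":0,"dz":-1,"spin":0},{"dx":0,"dy":0,"dz":-2,"spin":0},{"dx":0,"dy":0,"dz":-3,"spin":0},{"dx":0,"dy":0,"dz":-3,"spin":0},{"dx":0,"dy":0,"dz":-3,"spin":0},{"dx":0,"dy":0,"dz":0,"spin":0},{"dx":0,"dy":0,"dz":0,"spin":0}]'

```text
time: 19.65
ee_pos: [0.5579, -0.1937, 0.3447]
eef_rot: [0.969, -0.248, 0.001, -0.0]
ft_force: [0.7, 0.6, -3.9]
width: 0.0116
grip_force: 35.0
```

```bash
cat > loop.py <<'E'
from h import *
import sys
a=.4066; i=int(sys.argv[1]); back=float(sys.argv[2]); z=float(sys.argv[3])
L=[(.6323,.3919),(.6699,.3047),(.7076,.2175),(.7453,.1302)][i]; u=np.array([np.cos(a),np.sin(a)])
p=np.array(L)-back*u; d=np.array(L)-telemetry.read_state()["ee_pos"][:2]; print("bar ahead %.4f left %.4f"%(d@u,d@[-u[1],u[0]])); plan(*p,z,a)
E
python3 loop.py 1 .138 .344
```

```text
bar ahead 0.3000 left 0.4134
spin -0.909 spin-first d [ 16.2  -41.34   0.09] now d [-22.65 -38.19   0.09] w 0.0116 F [ 0.7  0.6 -3.9] t 19.6
```

Request:
move_arm --steps '[{"dx":0,"dy":0,"dz":0,"spin":-0.13},{"dx":0,"dy":0,"dz":0,"spin":-0.13},{"dx":0,"dy":0,"dz":0,"spin":-0.13},{"dx":0,"dy":0,"dz":0,"spin":-0.13},{"dx":0,"dy":0,"dz":0,"spin":-0.13},{"dx":0,"dy":0,"dz":0,"spin":-0.13},{"dx":0,"dy":0,"dz":0,"spin":-0.129},{"dx":1.35,"dy":-3.445,"dz":0,"spin":0},{"dx":1.35,"dy":-3.445,"dz":0,"spin":0},{"dx":1.35,"dy":-3.445,"dz":0,"spin":0},{"dx":1.35,"dy":-3.445,"dz":0,"spin":0},{"dx":1.35,"dy":-3.445,"dz":0,"spin":0}]'

```text
time: 20.85
ee_pos: [0.551, -0.0072, 0.3429]
eef_rot: [0.979, 0.202, -0.001, -0.0]
ft_force: [0.1, -0.3, -2.1]
width: 0.0117
grip_force: 35.0
```

Request:
move_arm --steps '[{"dx":1.35,"dy":-3.445,"dz":0,"spin":0},{"dx":1.35,"dy":-3.445,"dz":0,"spin":0},{"dx":1.35,"dy":-3.445,"dz":0,"spin":0},{"dx":1.35,"dy":-3.445,"dz":0,"spin":0},{"dx":1.35,"dy":-3.445,"dz":0,"spin":0},{"dx":1.35,"dy":-3.445,"dz":0,"spin":0},{"dx":1.35,"dy":-3.445,"dz":0,"spin":0},{"dx":0,"dy":0,"dz":3,"spin":0},{"dx":0,"dy":0,"dz":3,"spin":0},{"dx":0,"dy":0,"dz":2,"spin":0},{"dx":0,"dy":0,"dz":0,"spin":0},{"dx":0,"dy":0,"dz":0,"spin":0}]'

```text
time: 22.05
ee_pos: [0.543, 0.25, 0.2639]
eef_rot: [0.979, 0.202, -0.001, 0.0]
ft_force: [0.4, -0.1, -2.7]
width: 0.0114
grip_force: 35.0
```

```bash
python3 loop.py 1 .138 .2275
```

```text
bar ahead 0.1382 left 0.0001
spin -0.000 spin-first d [ 0.03 -0.01  3.64] now d [ 0.03 -0.01  3.64] w 0.0114 F [ 0.4 -0.1 -2.7] t 22.1
```

Request:
move_arm --steps '[{"dx":0,"dy":0,"dz":2,"spin":0},{"dx":0,"dy":0,"dz":1.2,"spin":0},{"dx":0,"dy":0,"dz":0.4,"spin":0},{"dx":0,"dy":0,"dz":0,"spin":0},{"dx":0,"dy":0,"dz":0,"spin":0}]'

```text
time: 22.55
ee_pos: [0.5434, 0.2503, 0.2291]
eef_rot: [0.979, 0.202, 0.0, -0.0]
ft_force: [0.2, -0.1, -2.7]
width: 0.012
grip_force: 35.0
```

Request:
move_arm --steps '[{"dx":1,"dy":0,"dz":0,"spin":0},{"dx":1,"dy":0,"dz":0,"spin":0},{"dx":0.5,"dy":0,"dz":0,"spin":0},{"dx":0.5,"dy":0,"dz":0,"spin":0},{"dx":0.5,"dy":0,"dz":0,"spin":0},{"dx":0.5,"dy":0,"dz":0,"spin":0},{"dx":0.5,"dy":0,"dz":0,"spin":0},{"dx":0.5,"dy":0,"dz":0,"spin":0},{"dx":0.5,"dy":0,"dz":0,"spin":0},{"dx":0.3,"dy":0,"dz":0,"spin":0},{"dx":0.1,"dy":0,"dz":0,"spin":0},{"dx":0,"dy":0,"dz":0,"spin":0}]'

```text
time: 23.75
ee_pos: [0.5976, 0.2729, 0.2282]
eef_rot: [0.979, 0.202, 0.0, 0.0]
ft_force: [-0.3, -0.5, -2.6]
width: 0.0119
grip_force: 35.0
```

Request:
move_arm --steps '[{"dx":0.1,"dy":0,"dz":0,"spin":0},{"dx":0.1,"dy":0,"dz":0,"spin":0},{"dx":0,"dy":0,"dz":0,"spin":0},{"dx":0,"dy":0,"dz":0,"spin":0}]'

```text
time: 24.15
ee_pos: [0.5984, 0.2735, 0.2276]
eef_rot: [0.979, 0.202, -0.002, 0.0]
ft_force: [-6.7, -4.0, -1.9]
width: 0.0114
grip_force: 35.0
```

```bash
python3 loop.py 1 .138 .2275
```

```text
bar ahead 0.0780 left 0.0004
spin -0.000 spin-first d [-6.   -0.04  0.04] now d [-6.   -0.04  0.04] w 0.0114 F [-6.7 -4.  -1.9] t 24.1
```

Request:
move_arm --steps '[{"dx":-0.2,"dy":0,"dz":0,"spin":0},{"dx":-0.1,"dy":0,"dz":0.2,"spin":0},{"dx":0,"dy":0,"dz":0.15,"spin":0},{"dx":0,"dy":0,"dz":0,"spin":0},{"dx":0,"dy":0,"dz":0,"spin":0}]'

```text
time: 24.65
ee_pos: [0.5965, 0.2732, 0.2248]
eef_rot: [0.979, 0.202, 0.0, -0.0]
ft_force: [0.1, 0.2, -3.1]
width: 0.0119
grip_force: 35.0
```

```bash
cat > gate.py <<'E'
from h import *
c=imaging.camera("wrist"); hsv=cv2.cvtColor(c["img"],cv2.COLOR_RGB2HSV)[:200,200:360]
v,w=np.nonzero(cv2.inRange(hsv,(20,150,150),(32,255,255))); print(len(v), "rows",v.min() if len(v) else 0,v.max() if len(v) else 0,"cols",w.min()+200,w.max()+200)
s=telemetry.read_state(); R=Rn.from_quat(s["eef_rot"]).as_matrix(); g=s["ee_pos"]+.105*R[:,0]; print("shut gate px",w2p(c,[g[0],g[1],.011]).round(0), "F",s["ft_force"].round(1))
E
python3 gate.py
```

```text
9 rows 57 64 cols 259 290
shut gate px [276.  61.] F [ 0.2 -0.5 -1.8]
```

Gate B is shut: its yellow rows are 57–64 and row 61 was expected. I'll release it.

Request:
move_arm --steps '[{"dx":0,"dy":0,"dz":0,"spin":0},{"dx":0,"dy":0,"dz":0,"spin":0},{"dx":0,"dy":0,"dz":0,"spin":0},{"dx":0,"dy":0,"dz":0,"spin":0},{"dx":0,"dy":0,"dz":0,"spin":0},{"dx":0,"dy":0,"dz":0,"spin":0},{"dx":0,"dy":0,"dz":-2,"spin":0},{"dx":0,"dy":0,"dz":-4,"spin":0},{"dx":0,"dy":0,"dz":-4,"spin":0},{"dx":0,"dy":0,"dz":-4,"spin":0},{"dx":0,"dy":0,"dz":-3,"spin":0}]' --claw 5

```text
time: 25.8
ee_pos: [0.5965, 0.2729, 0.3977]
eef_rot: [0.979, 0.202, 0.001, -0.0]
ft_force: [0.5, 0.4, -0.5]
width: 0.0501
grip_force: 0.0
```

```bash
python3 ph.py | awk '{gsub(/\[/,"")} $2>255||$3>255' | head -20; python3 -c "
from h import *
plan(.378,-.2295,.396,-.243)"
```

```text
changed 319 160  41  59 890]  0.567 -0.2  ]
changed 265 175  30  62 918]  0.516 -0.027]
changed    0  321   35   48 1152] 0.136 0.712]
changed  83 335   4   8  18] 0.15  0.513]
changed 269 354  20  15  99]  0.098 -0.03 ]
changed 119 356  13  64 382] 0.023 0.394]
changed 293 371  15  13  77]  0.051 -0.091]
changed    0  384   54   36 1113] -0.025  0.669]
changed 300 386  11  13  91]  0.011 -0.102]
changed 298 399   7  12  36] -0.02  -0.091]
changed  49 405  29  15 269] -0.049  0.56 ]
changed  79 412   5   3  14] -0.046  0.509]
changed 279 414   6   4  18] -0.049 -0.037]
changed  83 417   8   3  17] -0.059  0.495]
changed 286 416  21   4  67] -0.055 -0.076]
spin 0.650 spin-first d [-9.2  54.04  0.28] now d [-40.01  37.48   0.28] w 0.0496 F [0.7 0.2 3.3] t 25.9
```

Request:
move_arm --steps '[{"dx":0,"dy":0,"dz":0,"spin":0.13},{"dx":0,"dy":0,"dz":0,"spin":0.13},{"dx":0,"dy":0,"dz":0,"spin":0.13},{"dx":0,"dy":0,"dz":0,"spin":0.13},{"dx":0,"dy":0,"dz":0,"spin":0.13},{"dx":-0.613,"dy":3.603,"dz":0,"spin":0},{"dx":-0.613,"dy":3.603,"dz":0,"spin":0},{"dx":-0.613,"dy":3.603,"dz":0,"spin":0},{"dx":-0.613,"dy":3.603,"dz":0,"spin":0},{"dx":-0.613,"dy":3.603,"dz":0,"spin":0},{"dx":-0.613,"dy":3.603,"dz":0,"spin":0},{"dx":-0.613,"dy":3.603,"dz":0,"spin":0}]' --claw 8.7

```text
time: 27.05
ee_pos: [0.4932, 0.0373, 0.3945]
eef_rot: [0.993, -0.121, -0.0, -0.0]
ft_force: [0.1, 0.1, -0.9]
width: 0.0869
grip_force: 0.0
```

Request:
move_arm --steps '[{"dx":-0.613,"dy":3.603,"dz":0,"spin":0},{"dx":-0.613,"dy":3.603,"dz":0,"spin":0},{"dx":-0.613,"dy":3.603,"dz":0,"spin":0},{"dx":-0.613,"dy":3.603,"dz":0,"spin":0},{"dx":-0.613,"dy":3.603,"dz":0,"spin":0},{"dx":-0.613,"dy":3.603,"dz":0,"spin":0},{"dx":-0.613,"dy":3.603,"dz":0,"spin":0},{"dx":-0.613,"dy":3.603,"dz":0,"spin":0},{"dx":0,"dy":0,"dz":0,"spin":0},{"dx":0,"dy":0,"dz":0,"spin":0},{"dx":0,"dy":0,"dz":0,"spin":0}]'

```text
time: 28.15
ee_pos: [0.3773, -0.2285, 0.3946]
eef_rot: [0.993, -0.121, 0.0, -0.0]
ft_force: [0.2, 0.3, 0.3]
width: 0.087
grip_force: 0.0
```

```bash
python3 chk.py .378 -.2295 -.243; python3 -c "
from h import *
print(telemetry.read_state()['joint_positions'].round(2))"
```

```text
expect gate [ 0.47991515 -0.25476463] [278.  81.]
[269  80  19   3  44] gate [ 0.4799 -0.2553] heading~ -0.242
[  0 212  23   5  26] gate [0.4166 0.0693] heading~ -0.444
spin 0.001 spin-first d [ 0.09  0.1  17.06] now d [ 0.09  0.1  17.06] w 0.0868 F [ 0.3 -0.4  0.1] t 28.2
[-0.72 -0.28  1.03  1.97  0.24  1.32 -1.58]
```

Request:
move_arm --steps '[{"dx":0.1,"dy":0.1,"dz":3,"spin":0},{"dx":0,"dy":0,"dz":4,"spin":0},{"dx":0,"dy":0,"dz":4,"spin":0},{"dx":0,"dy":0,"dz":4,"spin":0},{"dx":0,"dy":0,"dz":2.05,"spin":0},{"dx":0,"dy":0,"dz":0,"spin":0},{"dx":0,"dy":0,"dz":0,"spin":0}]'

```text
time: 28.9
ee_pos: [0.3785, -0.2278, 0.2422]
eef_rot: [0.993, -0.119, -0.003, -0.003]
ft_force: [0.6, 0.1, 0.5]
width: 0.087
grip_force: 0.0
```

Request:
move_arm --steps '[{"dx":0,"dy":0,"dz":0,"spin":0},{"dx":0,"dy":0,"dz":0,"spin":0},{"dx":0,"dy":0,"dz":0,"spin":0},{"dx":0,"dy":0,"dz":0,"spin":0},{"dx":0,"dy":0,"dz":0,"spin":0},{"dx":0,"dy":0,"dz":0,"spin":0},{"dx":0,"dy":0,"dz":0,"spin":0},{"dx":0,"dy":0,"dz":0,"spin":0},{"dx":0,"dy":0,"dz":0,"spin":0},{"dx":0,"dy":0,"dz":0,"spin":0},{"dx":0,"dy":0,"dz":0,"spin":0},{"dx":0,"dy":0,"dz":0,"spin":0}]' --claw 0.5 --squeeze 35

```text
time: 30.1
ee_pos: [0.3782, -0.2277, 0.2418]
eef_rot: [0.993, -0.119, -0.002, -0.003]
ft_force: [-0.0, -0.3, -2.6]
width: 0.0116
grip_force: 34.9
```

Request:
move_arm --steps '[{"dx":0,"dy":0,"dz":0,"spin":0},{"dx":0,"dy":0,"dz":0,"spin":0},{"dx":0,"dy":0,"dz":-1,"spin":0},{"dx":0,"dy":0,"dz":-2,"spin":0},{"dx":0,"dy":0,"dz":-3,"spin":0},{"dx":0,"dy":0,"dz":-3,"spin":0},{"dx":0,"dy":0,"dz":-3,"spin":0},{"dx":0,"dy":0,"dz":0,"spin":0},{"dx":0,"dy":0,"dz":0,"spin":0}]'

```text
time: 31.0
ee_pos: [0.3787, -0.2283, 0.358]
eef_rot: [0.993, -0.119, -0.002, -0.005]
ft_force: [0.0, 0.4, -3.3]
width: 0.0116
grip_force: 34.9
```

```bash
python3 loop.py 2 .138 .344
```

```text
bar ahead 0.4783 left 0.2794
spin -0.645 spin-first d [ 34.03 -27.92   1.73] now d [ 10.43 -42.77   1.73] w 0.0116 F [ 0.   0.4 -3.3] t 31.0
```

Request:
move_arm --steps '[{"dx":2.836,"dy":0,"dz":0,"spin":-0.129},{"dx":0,"dy":0,"dz":0,"spin":-0.129},{"dx":0,"dy":0,"dz":0,"spin":-0.129},{"dx":0,"dy":0,"dz":0,"spin":-0.129},{"dx":0,"dy":0,"dz":0,"spin":-0.129},{"dx":2.836,"dy":-2.327,"dz":0,"spin":0},{"dx":2.836,"dy":-2.327,"dz":0,"spin":0},{"dx":2.836,"dy":-2.327,"dz":0,"spin":0},{"dx":2.836,"dy":-2.327,"dz":0,"spin":0},{"dx":2.836,"dy":-2.327,"dz":0,"spin":0},{"dx":2.836,"dy":-2.327,"dz":0,"spin":0},{"dx":2.836,"dy":-2.327,"dz":0,"spin":0}]'

```text
time: 32.2
ee_pos: [0.5248, -0.0064, 0.357]
eef_rot: [0.981, 0.194, -0.003, -0.005]
ft_force: [0.1, -0.2, -1.1]
width: 0.0118
grip_force: 35.0
```

Request:
move_arm --steps '[{"dx":2.836,"dy":-2.327,"dz":0,"spin":0},{"dx":2.836,"dy":-2.327,"dz":0,"spin":0},{"dx":2.836,"dy":-2.327,"dz":0,"spin":0},{"dx":2,"dy":-2.327,"dz":0,"spin":0},{"dx":0,"dy":0,"dz":0,"spin":0},{"dx":0,"dy":0,"dz":0,"spin":0},{"dx":0,"dy":0,"dz":0,"spin":0}]'

```text
time: 32.9
ee_pos: [0.586, 0.1171, 0.3588]
eef_rot: [0.981, 0.193, -0.003, -0.005]
ft_force: [-1.7, 0.2, -2.7]
width: 0.0116
grip_force: 35.0
```

```bash
python3 loop.py 2 .138 .2455
```

```text
bar ahead 0.1514 left 0.0441
spin -0.017 spin-first d [ 1.38 -4.28 11.38] now d [ 1.31 -4.3  11.38] w 0.0116 F [-1.7  0.2 -2.7] t 32.9
```

Request:
move_arm --steps '[{"dx":0.7,"dy":-2.1,"dz":0,"spin":-0.017},{"dx":0.65,"dy":-2.2,"dz":0,"spin":0},{"dx":0,"dy":0,"dz":3,"spin":0},{"dx":0,"dy":0,"dz":3,"spin":0},{"dx":0,"dy":0,"dz":2,"spin":0},{"dx":0,"dy":0,"dz":0,"spin":0},{"dx":0,"dy":0,"dz":0,"spin":0},{"dx":0,"dy":0,"dz":0,"spin":0}]'

```text
time: 33.7
ee_pos: [0.582, 0.1638, 0.282]
eef_rot: [0.979, 0.202, -0.001, -0.006]
ft_force: [-0.6, -0.5, -2.6]
width: 0.0117
grip_force: 35.0
```

```bash
python3 loop.py 2 .138 .2455;  python3 - <<'E'
from h import *
c=imaging.camera("wrist")
cv2.imwrite("pics/w7.png",cv2.resize(c["img"][0:330,:,::-1],(800,471),interpolation=cv2.INTER_CUBIC))
a=.4066
print("bar px",w2p(c,[.7076,.2175,0])*1.4286,w2p(c,[.7076,.2175,.03])*1.4286)
E
```

```text
bar ahead 0.1366 left -0.0004
spin 0.001 spin-first d [-0.14  0.09  3.65] now d [-0.14  0.09  3.65] w 0.0117 F [-0.6 -0.5 -2.6] t 33.7
bar px [402.88973961  34.0499254 ] [403.03997215  17.70843314]
```

View pics/w7.png

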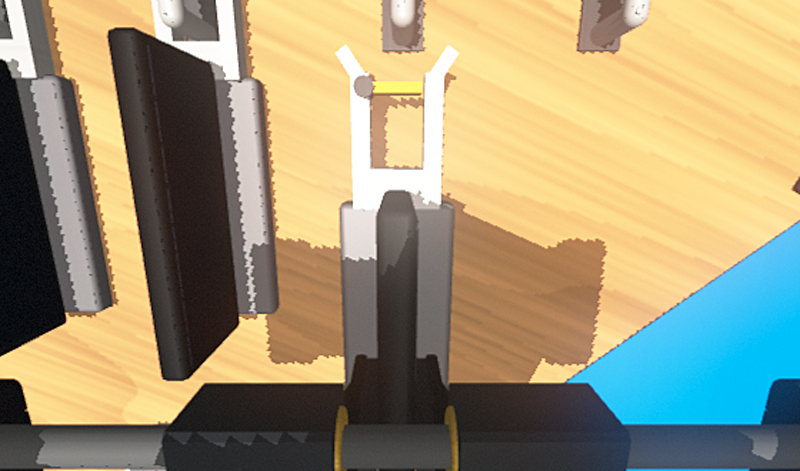

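The wrist view shows phone C's hook centred at column 398 and the bar at about column 402, which is within tolerance. A and B are hooked on the left.

Request:
move_arm --steps '[{"dx":0,"dy":0.15,"dz":2,"spin":0},{"dx":0,"dy":0,"dz":1.3,"spin":0},{"dx":0,"dy":0,"dz":0.35,"spin":0},{"dx":0,"dy":0,"dz":0,"spin":0},{"dx":0,"dy":0,"dz":0,"spin":0}]'

```text
time: 34.25
ee_pos: [0.5821, 0.1631, 0.2447]
eef_rot: [0.979, 0.203, -0.002, -0.006]
ft_force: [-0.7, -0.0, -2.4]
width: 0.0118
grip_force: 35.0
```

Request:
move_arm --steps '[{"dx":1,"dy":0,"dz":0,"spin":0},{"dx":1,"dy":0,"dz":0,"spin":0},{"dx":0.5,"dy":0,"dz":0,"spin":0},{"dx":0.5,"dy":0,"dz":0,"spin":0},{"dx":0.5,"dy":0,"dz":0,"spin":0},{"dx":0.5,"dy":0,"dz":0,"spin":0},{"dx":0.5,"dy":0,"dz":0,"spin":0},{"dx":0.5,"dy":0,"dz":0,"spin":0},{"dx":0.5,"dy":0,"dz":0,"spin":0},{"dx":0.1,"dy":0,"dz":0,"spin":0},{"dx":0.1,"dy":0,"dz":0,"spin":0},{"dx":0,"dy":0,"dz":0,"spin":0}]'

```text
time: 35.45
ee_pos: [0.6342, 0.1852, 0.2438]
eef_rot: [0.979, 0.202, -0.002, -0.006]
ft_force: [-0.8, -1.1, -3.4]
width: 0.0116
grip_force: 35.0
```

```bash
python3 loop.py 2 .078 .2455;python3 gate.py
```

```text
bar ahead 0.0802 left 0.0006
spin 0.001 spin-first d [ 0.22 -0.06 -0.17] now d [ 0.22 -0.06 -0.17] w 0.0116 F [-0.8 -1.1 -3.4] t 35.5
18 rows 58 64 cols 262 295
shut gate px [281.  64.] F [-0.6 -0.4 -3.4]
```

Request:
move_arm --steps '[{"dx":0.1,"dy":0,"dz":0,"spin":0},{"dx":0.1,"dy":0,"dz":0,"spin":0},{"dx":0.1,"dy":0,"dz":0,"spin":0},{"dx":0,"dy":0,"dz":0,"spin":0},{"dx":0,"dy":0,"dz":0,"spin":0}]'

```text
time: 36.0
ee_pos: [0.6358, 0.186, 0.2431]
eef_rot: [0.979, 0.202, -0.004, -0.006]
ft_force: [-9.1, -3.2, -1.2]
width: 0.0117
grip_force: 35.0
```

```bash
python3 loop.py 2 .078 .2455;python3 gate.py
```

```text
bar ahead 0.0784 left 0.0005
spin 0.001 spin-first d [ 0.04 -0.06 -0.24] now d [ 0.04 -0.06 -0.24] w 0.0117 F [-9.1 -3.2 -1.2] t 36.0
16 rows 59 65 cols 262 293
shut gate px [281.  62.] F [-8.2 -3.8 -1.1]
```

Gate C is shut with the bar against the pocket's back wall. I'll release it and check phone D.

Request:
move_arm --steps '[{"dx":-0.2,"dy":0,"dz":0,"spin":0},{"dx":-0.1,"dy":0,"dz":0.1,"spin":0},{"dx":0,"dy":0,"dz":0.05,"spin":0},{"dx":0,"dy":0,"dz":0,"spin":0},{"dx":0,"dy":0,"dz":0,"spin":0}]'

```text
time: 36.55
ee_pos: [0.6341, 0.1858, 0.2424]
eef_rot: [0.979, 0.203, -0.002, -0.006]
ft_force: [-2.7, -1.9, -1.9]
width: 0.012
grip_force: 35.0
```

Request:
move_arm --steps '[{"dx":0,"dy":0,"dz":0,"spin":0},{"dx":0,"dy":0,"dz":0,"spin":0},{"dx":0,"dy":0,"dz":0,"spin":0},{"dx":0,"dy":0,"dz":0,"spin":0},{"dx":0,"dy":0,"dz":0,"spin":0},{"dx":0,"dy":0,"dz":0,"spin":0},{"dx":0,"dy":0,"dz":-2,"spin":0},{"dx":0,"dy":0,"dz":-4,"spin":0},{"dx":0,"dy":0,"dz":-4,"spin":0},{"dx":0,"dy":0,"dz":-3,"spin":0},{"dx":0,"dy":0,"dz":-3,"spin":0}]' --claw 5

```text
time: 37.65
ee_pos: [0.6351, 0.1838, 0.4041]
eef_rot: [0.979, 0.203, -0.002, -0.006]
ft_force: [0.5, 0.9, 0.0]
width: 0.0501
grip_force: 0.0
```

```bash
python3 ph.py | awk '{gsub(/\[/,"")} $2>255&&$3<300' ; python3 -c "
from h import *
plan(.4443,-.3965,.396,-.243)"
```

```text
changed 319 163  41  56 879]  0.566 -0.2  ]
changed 265 174  30  63 918]  0.516 -0.028]
changed 336 217  31  65 978]  0.39  -0.233]
spin 0.651 spin-first d [-4.64 60.9   0.54] now d [-40.58  45.65   0.54] w 0.0500 F [1.4 0.2 4.2] t 37.7
```

Request:
move_arm --steps '[{"dx":0,"dy":0,"dz":0,"spin":0.13},{"dx":0,"dy":0,"dz":0,"spin":0.13},{"dx":0,"dy":0,"dz":0,"spin":0.13},{"dx":0,"dy":0,"dz":0,"spin":0.13},{"dx":0,"dy":0,"dz":0,"spin":0.13},{"dx":-0.29,"dy":3.806,"dz":0,"spin":0},{"dx":-0.29,"dy":3.806,"dz":0,"spin":0},{"dx":-0.29,"dy":3.806,"dz":0,"spin":0},{"dx":-0.29,"dy":3.806,"dz":0,"spin":0},{"dx":-0.29,"dy":3.806,"dz":0,"spin":0},{"dx":-0.29,"dy":3.806,"dz":0,"spin":0},{"dx":-0.29,"dy":3.806,"dz":0,"spin":0}]' --claw 8.7

```text
time: 38.9
ee_pos: [0.5509, -0.0713, 0.4]
eef_rot: [0.993, -0.121, -0.004, -0.005]
ft_force: [1.2, -0.5, 0.3]
width: 0.0868
grip_force: 0.0
```

Request:
move_arm --steps '[{"dx":-0.29,"dy":3.806,"dz":0,"spin":0},{"dx":-0.29,"dy":3.806,"dz":0,"spin":0},{"dx":-0.29,"dy":3.806,"dz":0,"spin":0},{"dx":-0.29,"dy":3.806,"dz":0,"spin":0},{"dx":-0.29,"dy":3.806,"dz":0,"spin":0},{"dx":-0.29,"dy":3.806,"dz":0,"spin":0},{"dx":-0.29,"dy":3.806,"dz":0,"spin":0},{"dx":-0.29,"dy":3.806,"dz":0,"spin":0},{"dx":-0.29,"dy":3.806,"dz":0,"spin":0},{"dx":0,"dy":0,"dz":0,"spin":0},{"dx":0,"dy":0,"dz":0,"spin":0},{"dx":0,"dy":0,"dz":0,"spin":0}]'

```text
time: 40.1
ee_pos: [0.4449, -0.3952, 0.3969]
eef_rot: [0.993, -0.12, -0.004, -0.006]
ft_force: [-0.6, -0.1, -0.4]
width: 0.087
grip_force: 0.0
```

```bash
python3 chk.py .4443 -.3965 -.243; python3 -c "
from h import *
print(telemetry.read_state()['joint_positions'].round(2))"
```

```text
expect gate [ 0.54621515 -0.42176463] [282.  79.]
[44  0 42 11 48] gate [ 0.659  -0.2374] heading~ -0.468
[272  77  18   4  71] gate [ 0.5469 -0.4204] heading~ -0.238
spin 0.003 spin-first d [ 0.11  0.35 17.29] now d [ 0.11  0.35 17.29] w 0.0870 F [ 1.5  0.  -0.2] t 40.1
[-0.2   0.47  1.14  1.59 -0.43  1.37 -0.82]
```

Request:
move_arm --steps '[{"dx":0.1,"dy":0.25,"dz":3,"spin":0},{"dx":0,"dy":0,"dz":4,"spin":0},{"dx":0,"dy":0,"dz":4,"spin":0},{"dx":0,"dy":0,"dz":4,"spin":0},{"dx":0,"dy":0,"dz":2.05,"spin":0},{"dx":0,"dy":0,"dz":0,"spin":0},{"dx":0,"dy":0,"dz":0,"spin":0}]'

```text
time: 40.85
ee_pos: [0.4443, -0.3963, 0.2273]
eef_rot: [0.993, -0.12, -0.004, -0.005]
ft_force: [0.3, -0.4, -0.2]
width: 0.0867
grip_force: 0.0
```

Request:
move_arm --steps '[{"dx":0,"dy":0,"dz":0,"spin":0},{"dx":0,"dy":0,"dz":0,"spin":0},{"dx":0,"dy":0,"dz":0,"spin":0},{"dx":0,"dy":0,"dz":0,"spin":0},{"dx":0,"dy":0,"dz":0,"spin":0},{"dx":0,"dy":0,"dz":0,"spin":0},{"dx":0,"dy":0,"dz":0,"spin":0},{"dx":0,"dy":0,"dz":0,"spin":0},{"dx":0,"dy":0,"dz":0,"spin":0},{"dx":0,"dy":0,"dz":0,"spin":0},{"dx":0,"dy":0,"dz":0,"spin":0},{"dx":0,"dy":0,"dz":0,"spin":0}]' --claw 0.5 --squeeze 35

```text
time: 42.05
ee_pos: [0.4434, -0.3967, 0.2264]
eef_rot: [0.993, -0.121, -0.004, -0.005]
ft_force: [0.7, 1.1, -1.7]
width: 0.0117
grip_force: 35.0
```

Request:
move_arm --steps '[{"dx":0,"dy":0,"dz":0,"spin":0},{"dx":0,"dy":0,"dz":0,"spin":0},{"dx":0,"dy":0,"dz":-1,"spin":0},{"dx":0,"dy":0,"dz":-2,"spin":0},{"dx":0,"dy":0,"dz":-3,"spin":0},{"dx":0,"dy":0,"dz":-3,"spin":0},{"dx":0,"dy":0,"dz":-3,"spin":0},{"dx":0,"dy":0,"dz":0,"spin":0},{"dx":0,"dy":0,"dz":0,"spin":0}]'

```text
time: 42.95
ee_pos: [0.4441, -0.3983, 0.347]
eef_rot: [0.993, -0.121, -0.003, -0.005]
ft_force: [-0.1, 0.3, -2.6]
width: 0.0119
grip_force: 35.0
```

```bash
python3 loop.py 3 .138 .344
```

```text
bar ahead 0.4856 left 0.3663
spin -0.649 spin-first d [ 34.76 -36.62   0.73] now d [  5.58 -50.18   0.73] w 0.0119 F [-0.1  0.3 -2.6] t 43.0
```

Request:
move_arm --steps '[{"dx":0,"dy":0,"dz":0,"spin":-0.13},{"dx":0,"dy":0,"dz":0,"spin":-0.13},{"dx":0,"dy":0,"dz":0,"spin":-0.13},{"dx":0,"dy":0,"dz":0,"spin":-0.13},{"dx":0,"dy":0,"dz":0,"spin":-0.13},{"dx":2.674,"dy":-2.817,"dz":0,"spin":0},{"dx":2.674,"dy":-2.817,"dz":0,"spin":0},{"dx":2.674,"dy":-2.817,"dz":0,"spin":0},{"dx":2.674,"dy":-2.817,"dz":0,"spin":0},{"dx":2.674,"dy":-2.817,"dz":0,"spin":0},{"dx":2.674,"dy":-2.817,"dz":0,"spin":0},{"dx":2.674,"dy":-2.817,"dz":0,"spin":0}]'

```text
time: 44.15
ee_pos: [0.5376, -0.1411, 0.3477]
eef_rot: [0.979, 0.203, -0.003, -0.007]
ft_force: [1.2, 0.4, -2.6]
width: 0.0118
grip_force: 35.0
```

Request:
move_arm --steps '[{"dx":2.674,"dy":-2.817,"dz":0,"spin":0},{"dx":2.674,"dy":-2.817,"dz":0,"spin":0},{"dx":2.674,"dy":-2.817,"dz":0,"spin":0},{"dx":2.674,"dy":-2.817,"dz":0,"spin":0},{"dx":2.674,"dy":-2.817,"dz":0,"spin":0},{"dx":2.674,"dy":-2.817,"dz":0,"spin":0},{"dx":0,"dy":0,"dz":3,"spin":0},{"dx":0,"dy":0,"dz":3,"spin":0},{"dx":0,"dy":0,"dz":2,"spin":0},{"dx":0,"dy":0,"dz":0,"spin":0},{"dx":0,"dy":0,"dz":0,"spin":0},{"dx":0,"dy":0,"dz":0,"spin":0}]'

```text
time: 45.35
ee_pos: [0.6178, 0.0765, 0.2718]
eef_rot: [0.979, 0.202, -0.001, -0.006]
ft_force: [-0.3, -0.4, -1.8]
width: 0.0121
grip_force: 35.0
```

```bash
python3 loop.py 3 .138 .2295
```

```text
bar ahead 0.1383 left -0.0011
spin 0.001 spin-first d [0.03 0.16 4.23] now d [0.03 0.16 4.23] w 0.0121 F [-0.3 -0.4 -1.8] t 45.4
```

Request:
move_arm --steps '[{"dx":0,"dy":0.15,"dz":2,"spin":0},{"dx":0,"dy":0,"dz":1.8,"spin":0},{"dx":0,"dy":0,"dz":0.4,"spin":0},{"dx":0,"dy":0,"dz":0,"spin":0},{"dx":0,"dy":0,"dz":0,"spin":0}]'

```text
time: 45.85
ee_pos: [0.6183, 0.0757, 0.2301]
eef_rot: [0.979, 0.203, -0.001, -0.006]
ft_force: [-0.1, 0.3, -2.8]
width: 0.0115
grip_force: 35.0
```

Request:
move_arm --steps '[{"dx":1,"dy":0,"dz":0,"spin":0},{"dx":1,"dy":0,"dz":0,"spin":0},{"dx":0.5,"dy":0,"dz":0,"spin":0},{"dx":0.5,"dy":0,"dz":0,"spin":0},{"dx":0.5,"dy":0,"dz":0,"spin":0},{"dx":0.5,"dy":0,"dz":0,"spin":0},{"dx":0.5,"dy":0,"dz":0,"spin":0},{"dx":0.5,"dy":0,"dz":0,"spin":0},{"dx":0.5,"dy":0,"dz":0,"spin":0},{"dx":0.2,"dy":0,"dz":0,"spin":0},{"dx":0.1,"dy":0,"dz":0,"spin":0},{"dx":0,"dy":0,"dz":0,"spin":0}]'

```text
time: 47.05
ee_pos: [0.6707, 0.0979, 0.2283]
eef_rot: [0.979, 0.202, -0.003, -0.006]
ft_force: [-4.4, -1.2, -0.9]
width: 0.0119
grip_force: 35.0
```

Request:
move_arm --steps '[{"dx":0.1,"dy":0,"dz":0,"spin":0},{"dx":0.1,"dy":0,"dz":0,"spin":0},{"dx":0,"dy":0,"dz":0,"spin":0},{"dx":0,"dy":0,"dz":0,"spin":0}]'

```text
time: 47.45
ee_pos: [0.6716, 0.0981, 0.2278]
eef_rot: [0.979, 0.202, -0.005, -0.006]
ft_force: [-10.3, -4.1, 0.5]
width: 0.0116
grip_force: 35.0
```

```bash
python3 loop.py 3 .078 .2295;python3 gate.py
```

```text
bar ahead 0.0804 left 0.0003
spin -0.000 spin-first d [ 0.24 -0.03 -0.17] now d [ 0.24 -0.03 -0.17] w 0.0116 F [-10.3  -4.1   0.5] t 47.5
9 rows 52 58 cols 259 294
shut gate px [281.  58.] F [-10.8  -3.4   0.7]
```

Run:
```python
from h import *
c=imaging.camera("wrist")
cv2.imwrite("pics/w8.png",cv2.resize(c["img"][0:200,60:380,::-1],(800,500),interpolation=cv2.INTER_CUBIC))
```

```text
(no output)
```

View pics/w8.png

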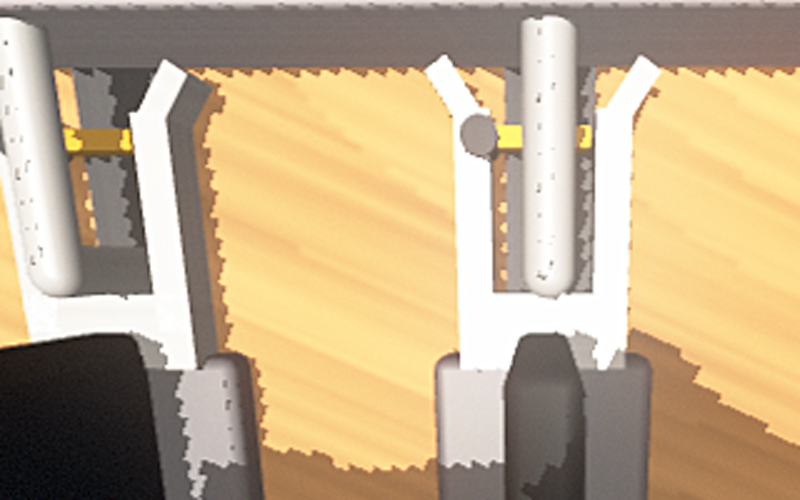

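Phone D's gate is shut behind the bar (yellow at row 137 on both sides of it). I'll release it and go to the keys.

Request:
move_arm --steps '[{"dx":-0.2,"dy":0,"dz":0,"spin":0},{"dx":-0.1,"dy":0,"dz":0.1,"spin":0},{"dx":0,"dy":0,"dz":0.1,"spin":0},{"dx":0,"dy":0,"dz":0,"spin":0},{"dx":0,"dy":0,"dz":0,"spin":0}]'

```text
time: 48.05
ee_pos: [0.6701, 0.0982, 0.2267]
eef_rot: [0.979, 0.202, -0.002, -0.006]
ft_force: [-3.7, -2.6, -1.9]
width: 0.0117
grip_force: 35.0
```

Request:
move_arm --steps '[{"dx":0,"dy":0,"dz":0,"spin":0},{"dx":0,"dy":0,"dz":0,"spin":0},{"dx":0,"dy":0,"dz":0,"spin":0},{"dx":0,"dy":0,"dz":0,"spin":0},{"dx":0,"dy":0,"dz":0,"spin":0},{"dx":0,"dy":0,"dz":0,"spin":0},{"dx":0,"dy":0,"dz":-2,"spin":0},{"dx":0,"dy":0,"dz":-4,"spin":0},{"dx":0,"dy":0,"dz":-4,"spin":0},{"dx":0,"dy":0,"dz":-4,"spin":0},{"dx":0,"dy":0,"dz":0,"spin":0}]' --claw 5

```text
time: 49.15
ee_pos: [0.6721, 0.0961, 0.373]
eef_rot: [0.979, 0.202, 0.002, -0.006]
ft_force: [1.1, 0.6, 0.1]
width: 0.0499
grip_force: 0.0
```

```bash
cat > key.py <<'E'
from h import *
import sys
a=.2422; x,y,z=map(float,sys.argv[1:4])
R=np.array([[np.cos(a),-np.sin(a)],[np.sin(a),np.cos(a)]]); p=np.array([.4131,.1845])+R@[x,y]
s=telemetry.read_state(); Rt=Rn.from_quat(s["eef_rot"]).as_matrix(); off=.1822*Rt[:2,2]   # tip offset from tilt
th=float(sys.argv[4]) if len(sys.argv)>4 else yaw(s)
print(p); plan(*(p-off),z,th); print(s["joint_positions"].round(2))
E
python3 key.py .022 .05 .27
python3 - <<'E'
from h import *
c=imaging.camera("scene"); im=c["img"][:,:,::-1]
cv2.imwrite("pics/s9.png",cv2.resize(im[180:330,230:430],None,fx=4,fy=4,interpolation=cv2.INTER_CUBIC))
E
```

```text
[0.42246593 0.23831709]
spin -0.000 spin-first d [-17.49 -22.64  10.42] now d [-17.49 -22.64  10.42] w 0.0499 F [1.1 0.6 0.1] t 49.1
[-0.74  0.57  0.8   1.38 -0.42  1.36 -1.09]
```

View pics/s9.png

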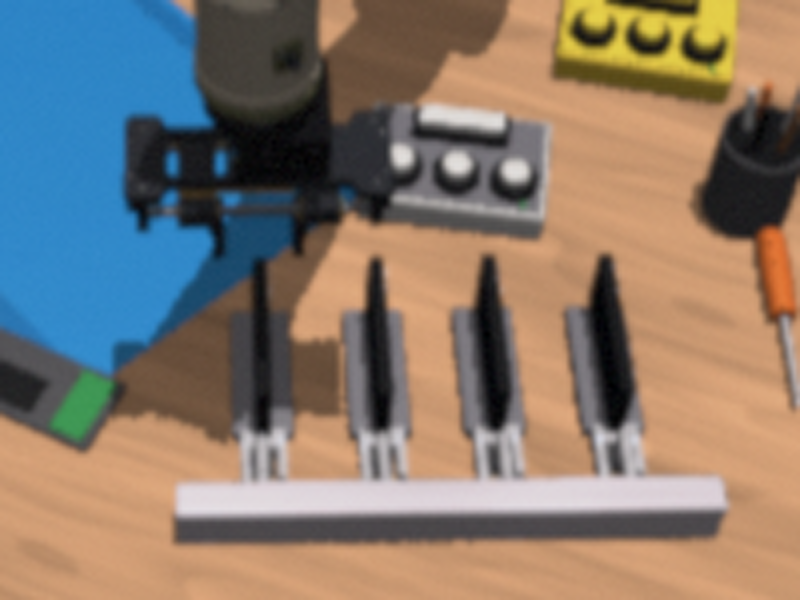

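All four phones stand hooked in a row on the rail. Now I'll move over the left key with the fingers closed.

Request:
move_arm --steps '[{"dx":-2.186,"dy":-2.83,"dz":0,"spin":0},{"dx":-2.186,"dy":-2.83,"dz":0,"spin":0},{"dx":-2.186,"dy":-2.83,"dz":0,"spin":0},{"dx":-2.186,"dy":-2.83,"dz":0,"spin":0},{"dx":-2.186,"dy":-2.83,"dz":0,"spin":0},{"dx":-2.186,"dy":-2.83,"dz":0,"spin":0},{"dx":-2.186,"dy":-2.83,"dz":0,"spin":0},{"dx":-2.186,"dy":-2.83,"dz":0,"spin":0},{"dx":0,"dy":0,"dz":4,"spin":0},{"dx":0,"dy":0,"dz":4,"spin":0},{"dx":0,"dy":0,"dz":0,"spin":0},{"dx":0,"dy":0,"dz":0,"spin":0}]' --claw 0 --squeeze 20

```text
time: 50.4
ee_pos: [0.4202, 0.2359, 0.29]
eef_rot: [0.979, 0.202, -0.003, -0.005]
ft_force: [1.3, -0.4, 0.4]
width: 0.0002
grip_force: 0.0
```

```bash
python3 key.py .022 .05 .25
python3 - <<'E'
from h import *
c=imaging.camera("top"); im=c["img"][:,:,::-1]
cv2.imwrite("pics/t9.png",cv2.resize(im[120:280,150:310],(600,600),interpolation=cv2.INTER_CUBIC))
E
```

```text
[0.42246593 0.23831709]
spin -0.000 spin-first d [0.37 0.12 3.99] now d [0.37 0.12 3.99] w 0.0002 F [ 1.3 -0.4  0.4] t 50.4
[-1.35  0.14  0.81  2.   -0.13  1.05 -1.65]
```

Request:
move_arm --steps '[{"dx":0.35,"dy":0.1,"dz":3,"spin":0},{"dx":0,"dy":0,"dz":1.5,"spin":0},{"dx":0,"dy":0,"dz":0.6,"spin":0},{"dx":0,"dy":0,"dz":0.4,"spin":0},{"dx":0,"dy":0,"dz":0.3,"spin":0},{"dx":0,"dy":0,"dz":0,"spin":0},{"dx":0,"dy":0,"dz":0,"spin":0}]'

```text
time: 51.15
ee_pos: [0.424, 0.2373, 0.2335]
eef_rot: [0.979, 0.202, -0.002, -0.007]
ft_force: [-5.4, -4.7, 14.3]
width: 0.0003
grip_force: 7.3
```

```bash
python3 key.py .022 .05 .232
```

```text
[0.42246593 0.23831709]
spin -0.000 spin-first d [-0.09  0.1   0.15] now d [-0.09  0.1   0.15] w 0.0003 F [-5.4 -4.7 14.3] t 51.1
[-1.3   0.26  0.79  2.04 -0.24  0.93 -1.55]
```

The left key is fully down (14 N). I'll rise and go to the right key.

Request:
move_arm --steps '[{"dx":0,"dy":0,"dz":-1,"spin":0},{"dx":0,"dy":0,"dz":-3,"spin":0},{"dx":0,"dy":0,"dz":0,"spin":0},{"dx":0,"dy":0,"dz":0,"spin":0}]'

```text
time: 51.55
ee_pos: [0.4239, 0.2372, 0.2729]
eef_rot: [0.979, 0.203, -0.001, -0.007]
ft_force: [-0.6, 0.2, -0.2]
width: 0.0004
grip_force: 0.0
```

```bash
python3 key.py .022 -.05 .232
```

```text
[0.44644983 0.14123582]
spin -0.000 spin-first d [-1.77 10.03  3.94] now d [-1.77 10.03  3.94] w 0.0004 F [-0.6  0.2 -0.2] t 51.5
[-1.34  0.18  0.82  2.01 -0.17  1.01 -1.61]
```

Request:
move_arm --steps '[{"dx":-0.6,"dy":3.3,"dz":0,"spin":0},{"dx":-0.6,"dy":3.3,"dz":0,"spin":0},{"dx":-0.5,"dy":3.4,"dz":0,"spin":0},{"dx":0,"dy":0,"dz":0,"spin":0},{"dx":0,"dy":0,"dz":2,"spin":0},{"dx":0,"dy":0,"dz":0.8,"spin":0},{"dx":0,"dy":0,"dz":0.5,"spin":0},{"dx":0,"dy":0,"dz":0.5,"spin":0},{"dx":0,"dy":0,"dz":0.2,"spin":0},{"dx":0,"dy":0,"dz":0,"spin":0},{"dx":0,"dy":0,"dz":0,"spin":0}]'

```text
time: 52.65
ee_pos: [0.4477, 0.1386, 0.2328]
eef_rot: [0.979, 0.202, -0.003, -0.007]
ft_force: [-19.4, -7.9, 50.4]
width: 0.0004
grip_force: 25.1
```

```bash
python3 key.py .022 -.05 .232
```

```text
[0.44644983 0.14123582]
spin -0.000 spin-first d [ 0.05 -0.01  0.08] now d [ 0.05 -0.01  0.08] w 0.0004 F [-19.4  -7.9  50.4] t 52.6
[-1.18  0.23  0.87  2.08 -0.24  0.93 -1.34]
```

The right key is fully down, but harder than needed, so I'll go gentler on the next one.

Request:
move_arm --steps '[{"dx":0,"dy":0,"dz":-1,"spin":0},{"dx":0,"dy":0,"dz":-3,"spin":0},{"dx":0,"dy":0,"dz":0,"spin":0},{"dx":0,"dy":0,"dz":0,"spin":0}]'

```text
time: 53.05
ee_pos: [0.4479, 0.1388, 0.271]
eef_rot: [0.979, 0.203, -0.001, -0.007]
ft_force: [-0.3, -0.8, 0.2]
width: 0.0005
grip_force: 0.0
```

```bash
python3 key.py .022 0 .2345
```

```text
[0.43445788 0.18977646]
spin -0.000 spin-first d [ 0.79 -4.91  3.71] now d [ 0.79 -4.91  3.71] w 0.0005 F [-0.3 -0.8  0.2] t 53.0
[-1.22  0.14  0.9   2.05 -0.15  1.   -1.41]
```

Request:
move_arm --steps '[{"dx":0.4,"dy":-2.45,"dz":0,"spin":0},{"dx":0.4,"dy":-2.45,"dz":0,"spin":0},{"dx":0,"dy":0,"dz":0,"spin":0},{"dx":0,"dy":0,"dz":2,"spin":0},{"dx":0,"dy":0,"dz":0.8,"spin":0},{"dx":0,"dy":0,"dz":0.4,"spin":0},{"dx":0,"dy":0,"dz":0.4,"spin":0},{"dx":0,"dy":0,"dz":0.1,"spin":0},{"dx":0,"dy":0,"dz":0,"spin":0},{"dx":0,"dy":0,"dz":0,"spin":0}]'

```text
time: 54.05
ee_pos: [0.4356, 0.1867, 0.2345]
eef_rot: [0.979, 0.202, -0.002, -0.006]
ft_force: [-2.4, -3.3, 4.3]
width: 0.0002
grip_force: 2.2
```

```bash
python3 key.py .022 0 .2335
```

```text
[0.43445788 0.18977646]
spin -0.000 spin-first d [ 0.04 -0.09  0.1 ] now d [ 0.04 -0.09  0.1 ] w 0.0002 F [-2.4 -3.3  4.3] t 54.0
[-1.25  0.23  0.84  2.07 -0.23  0.93 -1.45]
```

Request:
move_arm --steps '[{"dx":0,"dy":0,"dz":0.1,"spin":0},{"dx":0,"dy":0,"dz":0.05,"spin":0},{"dx":0,"dy":0,"dz":0,"spin":0}]'

```text
time: 54.35
ee_pos: [0.4358, 0.1868, 0.2335]
eef_rot: [0.979, 0.202, -0.002, -0.006]
ft_force: [-4.8, -4.1, 14.4]
width: 0.0004
grip_force: 7.8
```

Request:
move_arm --steps '[{"dx":0,"dy":0,"dz":-1,"spin":0},{"dx":0,"dy":0,"dz":-3,"spin":0},{"dx":0,"dy":0,"dz":0,"spin":0},{"dx":0,"dy":0,"dz":0,"spin":0}]'

```text
time: 54.75
ee_pos: [0.4357, 0.187, 0.2732]
eef_rot: [0.979, 0.203, -0.001, -0.007]
ft_force: [0.1, -0.5, -0.2]
width: 0.0002
grip_force: 0.0
```

```bash
python3 key.py -.027 0 .233
```

```text
[0.38688806 0.17802435]
spin -0.000 spin-first d [-4.85 -0.8   4.03] now d [-4.85 -0.8   4.03] w 0.0002 F [ 0.1 -0.5 -0.2] t 54.8
[-1.3   0.15  0.87  2.04 -0.15  1.01 -1.52]
```

Request:
move_arm --steps '[{"dx":-2.4,"dy":-0.4,"dz":0,"spin":0},{"dx":-2.4,"dy":-0.4,"dz":0,"spin":0},{"dx":0,"dy":0,"dz":0,"spin":0},{"dx":0,"dy":0,"dz":2,"spin":0},{"dx":0,"dy":0,"dz":0.8,"spin":0},{"dx":0,"dy":0,"dz":0,"spin":0},{"dx":0,"dy":0,"dz":0,"spin":0}]'

```text
time: 55.45
ee_pos: [0.3885, 0.175, 0.2449]
eef_rot: [0.979, 0.202, -0.002, -0.006]
ft_force: [0.7, 0.3, 0.1]
width: 0.0004
grip_force: 0.0
```

```bash
python3 key.py -.027 0 .233
```

```text
[0.38688806 0.17802435]
spin -0.000 spin-first d [ 0.01 -0.11  1.19] now d [ 0.01 -0.11  1.19] w 0.0004 F [0.7 0.3 0.1] t 55.5
[-1.37  0.05  0.87  2.18 -0.07  0.93 -1.62]
```

Well within reach. I'll press the wide key.

Request:
move_arm --steps '[{"dx":0,"dy":0,"dz":0.5,"spin":0},{"dx":0,"dy":0,"dz":0.4,"spin":0},{"dx":0,"dy":0,"dz":0.2,"spin":0},{"dx":0,"dy":0,"dz":0.1,"spin":0},{"dx":0,"dy":0,"dz":0,"spin":0}]'

```text
time: 55.95
ee_pos: [0.3887, 0.1754, 0.2335]
eef_rot: [0.979, 0.202, -0.002, -0.006]
ft_force: [-0.7, -1.0, 10.8]
width: 0.0005
grip_force: 5.5
```

Request:
move_arm --steps '[{"dx":0,"dy":0,"dz":-1,"spin":0},{"dx":0,"dy":0,"dz":-3,"spin":0},{"dx":0,"dy":0,"dz":-3,"spin":0},{"dx":0,"dy":0,"dz":-3,"spin":0},{"dx":0,"dy":0,"dz":0,"spin":0},{"dx":0,"dy":0,"dz":0,"spin":0},{"dx":0,"dy":0,"dz":0,"spin":0},{"dx":0,"dy":0,"dz":0,"spin":0},{"dx":0,"dy":0,"dz":0,"spin":0}]'

```text
time: 56.85
ee_pos: [0.3886, 0.174, 0.3322]
eef_rot: [0.979, 0.203, -0.003, -0.006]
ft_force: [-0.1, -0.4, 0.6]
width: 0.0005
grip_force: 0.0
```

Run:
```python
from h import *
c=imaging.camera("scene"); im=c["img"][:,:,::-1]
cv2.imwrite("pics/s10.png",cv2.resize(im[180:330,230:430],None,fx=4,fy=4,interpolation=cv2.INTER_CUBIC))
```

```text
(no output)
```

View pics/s10.png

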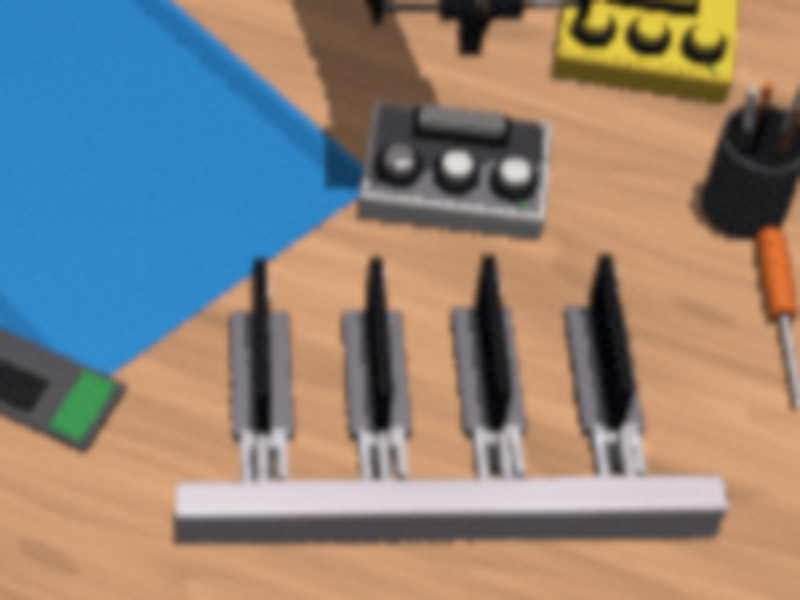

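All four phones are still hooked, the keys are up and the robot is clear, so I'll hand in.

```bash
python3 -c "
from bench import job
print(job.close_job())"
```

```text
the job is handed in; nothing more can be done
None
```

I hooked all four phones on their own loops with the gates shut and released them, pressed the alarm keys in order (left, right, middle, wide), and handed the job in at about 57 s; the hand-in returned no verdict.

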